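# Key a coupling hub to a pump shaft

### The arm

A 7-joint arm with a two-finger parallel gripper is mounted at the origin on the work surface. World frame = base frame: x ahead of the robot, y to its left, z up, the work surface at z = 0. Lengths are in m, angles in rad, forces in N, time in s.
With the tool pointing down it reaches from about 0.425 to 0.925 m from the base axis. Payload 6.8 kg.
Tool frame: the origin (TCP) lies at the very end of the fingers, on their centre line; the grasp point (between the pads) lies 19 mm behind it; x points along the fingers, y is the direction in which the jaws open and shut, and the axes are right-handed (so a half turn about x gives the same grasp; the last joint's range is limited). The gripper opens to 85 mm and grips with 20 to 120 N. Pads are 22 mm wide; open, the fingers measure 114 mm over their backs; the gripper's body (76 mm by 85 mm) begins 54 mm behind the grasp point. The pads swing forward as they close: fully open they stand 13 mm farther back than shut.
Start: joints at [1.154, 0.477, 0.022, 1.555, -0.011, 1.109, -0.083], TCP at [0.205, -0.643, 0.231] pointing down, gripper open.
Joint ranges: [-2.96, 2.96], [-0.34, 2.1], [-1.41, 1.46], [0.24, 2.44], [-1.37, 4.51], [0.17, 1.92], [-2.96, 2.96]. Speed limits (rad/s): [2.39, 2.39, 3.14, 3.14, 3.14, 3.14, 3.14].

### API

Orientations are given as a rotation vector (axis times angle).
In Python, from bench import get_obs, grab_frame, camera_info, hand_in gives the robot as it stands.
- The arm moves only by the tool apply_moves, never from a script. Its argument "series" is text: rows parted by semicolons, each of 7 numbers parted by spaces: the turn, a rotation vector about the tool's x, y, z in rad, then the shift along the tool's x, y, z in m, then the opening, from 0 (shut) to 1 (fully open). In form: wx wy wz tx ty tz hand; .... A call has 1 to 12 rows; each row is the pose to reach, as a shift and turn from the pose commanded when the call began, along the tool's axes at that moment; what a row does not reach only later rows make up. A row lasts 1/8 s, in which the tool goes at most 62.5 mm and 10.7 degrees, less where a joint would pass 70% of its speed; a pose out of reach is approached as far as the arm can. A call with a gripper value outside its range is refused whole. The fingers move at their own pace and stop on an object; "force" is the grip in N (left out, the last holds). Time passes only in rows, so rows that repeat a pose let the fingers close. It gives the time, the measured TCP pose, the force and the opening at its end, in the units of the state.
- get_obs(): the state, without advancing time (a new reading comes with each control period).
- grab_frame(name): name is "side" or "top"; returns the picture (400x640x3 uint8, blue, green, red); there is no depth.
- camera_info(name): a dict with "fov_y" (degrees; the focal length in pixels is half the picture's height over the tangent of half this angle, whatever the lens; pixels are square), "cx", "cy" (the principal point, pixels), "D" ([k1, k2, p1, p2, k3] as OpenCV has them; the pictures are not rectified), "rvec" (rotation vector, rad) and "tvec" (3), from world to camera coordinates, as OpenCV has them. Camera axes: x right, y down, z forward; pixel columns grow to the right and rows downward; lengths in m; the calibration is good to about 2 mm. A picture is of the moment at which its call begins. camera_info takes no time and is no camera call.
- hand_in(): hands the job in, once; it reports no verdict.
The state is a dict: "clock": time; "joints": joint angles; "qvel": joint speeds; "tau": joint torques, N m; "tcp_pos": TCP position; "orientation": TCP orientation; "contact_force": force on the tool from outside, world axes, zero at the start; "moment": the same for the moment, N m; "grip_width": finger opening in m.
Only numpy, scipy, OpenCV 4.12 (cv2) and the standard library are available. Lean on these libraries where they do the work, as an engineer would, in place of code of your own. Each camera call takes 0.05 s, during which the arm holds its last target.

### The job

Key the coupling hub to the upright shaft: take the gib-head taper key from the wooden rack, slip it thin end first into the keyway, its head's nose pointing away from the shaft, and let go so that it slides in loosely by its own weight. Then drive it tight with a few separate light taps of the brass bar, until it no longer sinks under firm taps of 15 to 20 N; never hit it with more than 30 N. Finally stand the bar upright on the bench again, and leave the other rack parts and the jars where they are.

Things in the scene. Friction and masses are not known exactly. Their poses are not given: they have to be found in the camera images.
- key: Gib-head taper key, steel, 80 g, thin end down in a rack slot. Shank 12 mm wide (y), 75 mm long (z), tapering 1 in 30: 6 mm thick (x) at the thin end, which is bevelled. Head 12 mm wide (y; grip it here), 22 mm long, 14 mm tall, at z 75 to 89 mm, x 0 to 22 mm, its nose overhanging to +x. Origin: foot of the thin end, mid-width, on the flat face; z up to the head, x from flat face to tapered face and nose.
- key_head (a point): Point on the flat top of the key's head where it is to be tapped: 89 mm above the thin end, 6 mm from the flat face.
- key_rack: Fixed wooden block, 150 (x) x 44 x 48 mm, with three like slots 8.2 x 13.8 mm, 40 mm deep, 48 mm apart along x, holding the taper key, a plain key and a dowel in any order; a key may lean in it a degree or two. Origin under its centre.
- shaft_clamp: Black two-jaw bench clamp, fixed, 110 (x) x 224 mm over its end knobs, 50 mm high, holding an upright steel shaft 38 mm thick. On the shaft a grey coupling hub: flange 100 mm, boss 70 mm across, its top face level with the shaft's end, 110 mm above the bench. The keyway is the hole cut between shaft and boss. Origin on the bench below the shaft's axis; z up, x towards the keyway.
- keyway_mouth (a point): Mid-width of the keyway's mouth, on the shaft's flat, level with the hub's top. Axes as shaft_clamp: x from that flat out to the hub's tapered wall. Opening 13.8 (y) x 6.7 to 7.9 mm (x), 48 mm deep, narrowing with the key's taper; takes the key with like axes (enters freely 0.3 mm out in x). Let go, it sinks till it bites, 19 to 58 mm in (the hub has play), then grips by friction.
- bar: Brass tapping bar, plain cylinder 24 mm in diameter, 110 mm long, 0.42 kg, standing upright on the bench. Origin at the centre of its foot, z up. Its foot is the striking face.
- plain_key: Plain parallel key without head or taper, 12 x 7 mm, 62 mm long, in another slot of the rack; leave it. Origin at its foot.
- dowel: Round dowel pin, 7 mm in diameter, 58 mm long, in the remaining slot; leave it. Origin at its foot.
- jar: White round jar with black lid, 54 mm across, 45 mm high; leave it. Origin under its centre.
- jar_low: Black round jar with white lid, 54 mm across, 36 mm high; leave it. Origin under its centre.
Things that resemble listed ones, but are neither listed nor needed, are in the scene too. Several things have the shape of the bar; the one meant has the colours described above.

How it is judged:
By the outcome, as a careful person would: the job done as asked, in the order asked, and still so for the second after the job is handed in, with the robot touching nothing.
It also fails if it takes over 67 s, if anything falls off the work surface, if the arm or the gripper's body presses on something with over 40 N, if the wrist force passes 120 N, or if a joint passes its speed limit or range.

## Working session

There is one attempt and no reset: what is moved stays moved. The work goes in short steps, Python scripts to look and compute and a tool call to move; the robot and the scene stay as the last step left them, time stands still between calls to the robot, and variables do not carry over. Pictures are saved under pics/ and viewed, and the job is handed in when it is done.

Besides the shell and the picture viewer there is one more tool, called after "Emit:" by a JSON object that holds its "method" and its "body", one argument or row to a line. apply_moves: Moves the arm, as the interface text tells. Its arguments: {"type":"object","properties":{"series":{"type":"string"},"force":{"type":"number"}},"required":["series"]}

```bash
mkdir -p pics; ls; python3 - <<'E'
from bench import *
import cv2
print(get_obs())
for n in("side","top"):
    print(camera_info(n)); cv2.imwrite(f"pics/{n}0.png",grab_frame(n))
E
```

```text
pics
{'clock': 0.0, 'joints': array([ 1.15385802,  0.47780142,  0.02232706,  1.55641627, -0.01147644,
        1.10930255, -0.08308163]), 'qvel': array([ 9.34925231e-06, -3.76637307e-04, -4.22944134e-04,  2.60901861e-03,
       -2.62179182e-04,  9.71787839e-04, -1.68534783e-03]), 'tau': array([-1.21029858e-03, -5.96451902e+01,  1.60721295e+00, -2.81200737e+01,
        1.24255262e-02,  9.34130891e-03,  8.16309034e-05]), 'tcp_pos': array([ 0.20498127, -0.64252005,  0.23033944]), 'orientation': array([ 2.05517917,  0.32185908, -2.0560587 ]), 'contact_force': array([ 0.10126977, -0.12690955, -0.11735908]), 'moment': array([-0.05096447,  0.02485936,  0.026271  ]), 'grip_width': 0.08547879041042392}
{'fov_y': 51.182194909205066, 'cx': 314.9682034850893, 'cy': 191.7579377733089, 'D': array([-0.03006684,  0.        ,  0.        ,  0.        ,  0.        ]), 'rvec': array([ 2.24585608, -0.26740763,  0.1509467 ]), 'tvec': array([-0.57129404,  0.14992027,  0.99713462])}
{'fov_y': 53.92001824632264, 'cx': 321.23819154056235, 'cy': 205.19123578568903, 'D': array([-0.01993708,  0.        ,  0.        ,  0.        ,  0.        ]), 'rvec': array([ 2.16001384, -2.13606513,  0.16613678]), 'tvec': array([-0.01375489,  0.60999347,  0.91947737])}
```

View pics/side0.png

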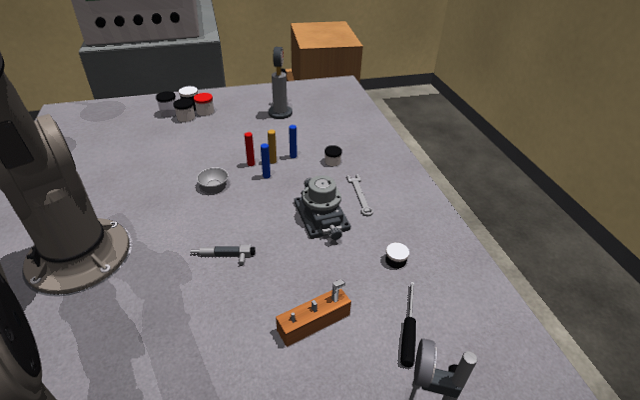

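View pics/top0.png

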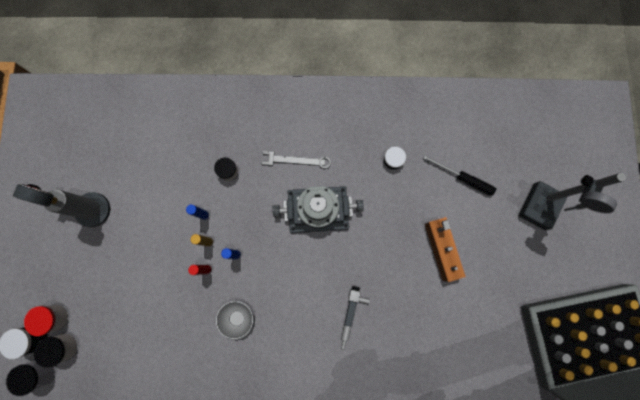

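The side view shows the rack at (315,316), with the gib key probably in the slot at (338,290), and the clamp and hub at (321,200). The upright cylinders are red (250,150), brass (272,147) and blue (265,160) and (293,142). In the top view, brass is at (202,240), the hub at (318,205) and the rack at (446,250).

```bash
cat > h.py <<'E'
import numpy as np, cv2
from bench import *
from scipy.spatial.transform import Rotation as R
def cam(n):
    c=camera_info(n); f=200/np.tan(np.radians(c['fov_y']/2))
    K=np.array([[f,0,c['cx']],[0,f,c['cy']],[0,0,1]]); return K,c['D'],c['rvec'],c['tvec']
def ray(n,p):
    K,D,r,t=cam(n); u=cv2.undistortPoints(np.array([[p]],float),K,D)[0,0]
    M=cv2.Rodrigues(r)[0]; return -M.T@t, M.T@np.array([u[0],u[1],1])
def onz(n,p,z):
    o,d=ray(n,p); return o+d*(z-o[2])/d[2]
def proj(n,P):
    K,D,r,t=cam(n); return cv2.projectPoints(np.array(P,float).reshape(-1,1,3),r,t,K,D)[0][:,0]
def tri(ps,pt):
    o1,d1=ray('side',ps);o2,d2=ray('top',pt)
    A=np.stack([d1,-d2],1); s=np.linalg.lstsq(A,o2-o1,rcond=None)[0]
    a,b=o1+s[0]*d1,o2+s[1]*d2; return (a+b)/2,np.linalg.norm(a-b)
def crop(im,x0,y0,w,h,s,name,grid=10):
    c=cv2.resize(im[y0:y0+h,x0:x0+w],None,fx=s,fy=s,interpolation=cv2.INTER_CUBIC)
    for x in range((x0//grid+1)*grid,x0+w,grid):
        cv2.line(c,(int((x-x0+.5)*s),0),(int((x-x0+.5)*s),6),(0,255,255),1); cv2.putText(c,str(x),(int((x-x0)*s)-8,16),0,.35,(0,255,255),1)
    for y in range((y0//grid+1)*grid,y0+h,grid):
        cv2.line(c,(0,int((y-y0+.5)*s)),(6,int((y-y0+.5)*s)),(0,255,255),1); cv2.putText(c,str(y),(8,int((y-y0)*s)+4),0,.35,(0,255,255),1)
    cv2.imwrite(f'pics/{name}.png',c)
E
python3 - <<'E'
from h import *
s=cv2.imread('pics/side0.png');t=cv2.imread('pics/top0.png')
crop(s,265,270,100,75,8,'s_rack');crop(t,410,205,80,60*1+20,7,'t_rack')
crop(s,285,165,90,80,7,'s_hub');crop(t,265,170,105,75,7,'t_hub')
for n in('side','top'): print(n,ray(n,(320,200)))
for p in [(318,205),(202,240),(446,250),(320,10),(600,200)]: print(p,onz('top',p,0.05))
E
```

```text
side (array([ 0.37694172, -0.79142099,  0.7580885 ]), array([ 0.20772157,  0.73234501, -0.64888926]))
top (array([ 0.46841789, -0.00100773,  0.9991514 ]), array([ 0.15992303, -0.00286217, -0.98721865]))
(318, 205) [0.60975704 0.00098466 0.05      ]
(202, 240) [0.52128216 0.27927778 0.05      ]
(446, 250) [ 0.50368771 -0.30888838  0.05      ]
(320, 10) [1.13197363 0.00188284 0.05      ]
(600, 200) [ 0.63054205 -0.69937612  0.05      ]
```

View pics/s_rack.png

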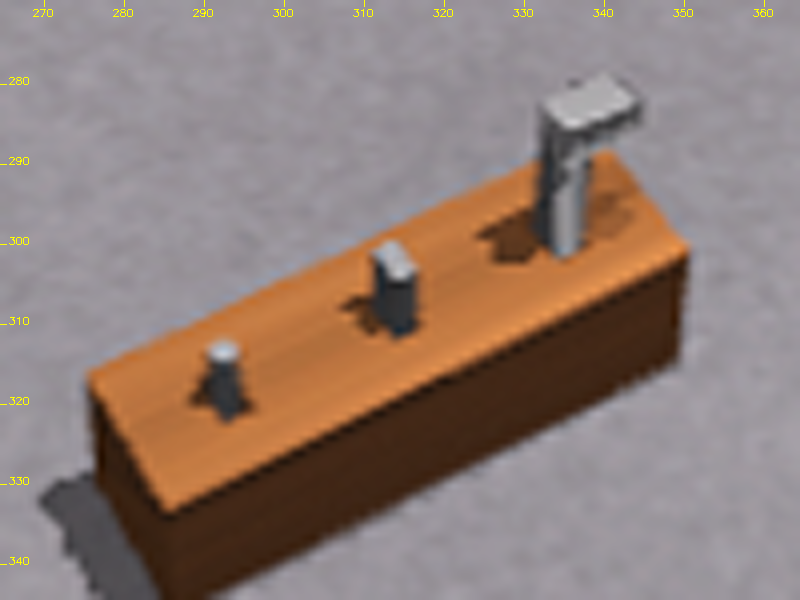

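View pics/t_rack.png

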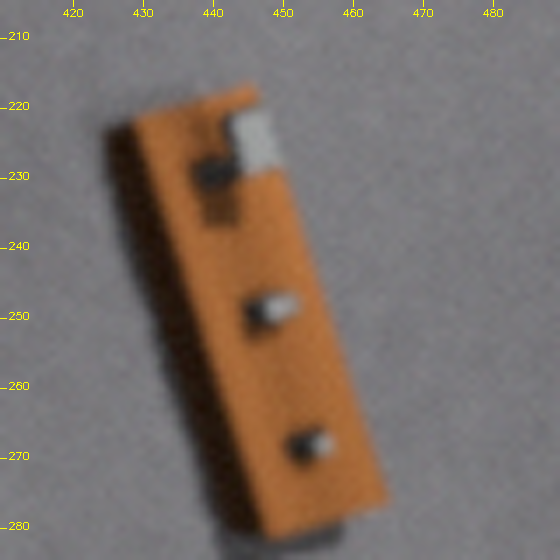

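View pics/s_hub.png

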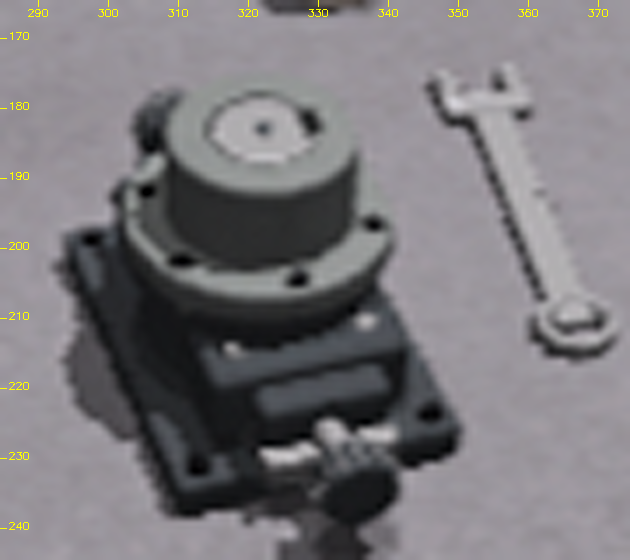

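View pics/t_hub.png

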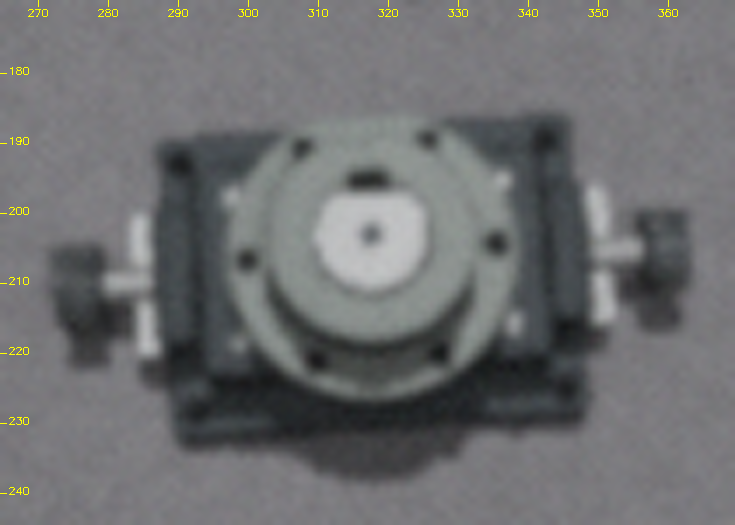

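Candidates for the key in the side view are the headed taper key at (337,290), the plain key at (315,305) and the dowel at (292,318). I choose the headed one, and the crops confirm it: it has an overhanging head, at top view (446,225). Candidates for the bar are red (250,150), brass (272,147) and blue (265,160) and (293,142), plus the cylinders in the crate. I choose brass, at side (272,147) and top (202,240). The keyway hole is at top (317,195.5) and side (329,182).

```bash
python3 - <<'E'
from h import *
s=cv2.imread('pics/side0.png');t=cv2.imread('pics/top0.png')
# bar
crop(s,235,115,75,75,8,'s_bar');crop(t,180,195,75,90,7,'t_bar')
for n,im in(('side',s),('top',t)):
    hsv=cv2.cvtColor(im,cv2.COLOR_BGR2HSV)
    m=cv2.inRange(hsv,(10,110,60),(28,255,255))
    k,l,st,c=cv2.connectedComponentsWithStats(m)
    for i in range(1,k):
        if st[i,4]>20: print(n,'brass?',st[i],c[i])
    m=cv2.inRange(hsv,(5,100,40),(20,255,255))
    k,l,st,c=cv2.connectedComponentsWithStats(m)
    i=[i for i in range(1,k) if st[i,4]>300]
    for i in i: print(n,'or',st[i],c[i])
# rack top corners eyeballed from crops: side crop px/8+offset
sr=[(265+90/8-.5,270+375/8-.5),(265+170/8-.5,270+512/8-.5),(265+688/8-.5,270+248/8-.5),(265+612/8-.5,270+152/8-.5)]
tr=[(410+390/7-.5,205+497/7-.5),(410+265/7-.5,205+538/7-.5),(410+135/7-.5,205+122/7-.5),(410+255/7-.5,205+83/7-.5)]
for p in sr: print('s',onz('side',p,.048).round(4))
for p in tr: print('t',onz('top',p,.048).round(4))
# dark keyway
for n,im,(x,y,w,hh) in(('top',t,(310,190,16,10)),('side',s,(324,177,10,11))):
    g=255-cv2.cvtColor(im,cv2.COLOR_BGR2GRAY)[y:y+hh,x:x+w].astype(float)
    print(n);print(g.astype(int))
E
```

```text
side brass? [ 290   21   73   60 3221] [327.0714064  48.7534927]
side brass? [285  68  10  13  79] [289.39240506  74.12658228]
side brass? [268 130   8  33 201] [271.90547264 145.60696517]
side brass? [ 276  289   75   57 1944] [313.46502058 315.66152263]
side or [ 285   21   79   61 3886] [323.79233145  50.36953165]
side or [ 276  289   75   57 2143] [312.1325245  316.64675688]
top brass? [  0  62  16  74 425] [ 4.62117647 85.28235294]
top brass? [ 429  218   36   64 1044] [446.45785441 250.82471264]
top brass? [191 234  12  10  89] [195.82022472 238.70786517]
top brass? [630 300   9  10  73] [633.94520548 304.28767123]
top brass? [612 304  10  10  77] [616.09090909 308.81818182]
top brass? [593 309  10  10  80] [597.6875 313.5625]
top brass? [569 313  10  10  80] [573.875  317.3375]
top brass? [551 317  10  11  84] [555.33333333 321.88095238]
top brass? [578 331  10  10  84] [582.22619048 335.55952381]
top brass? [581 348  10  10  82] [585.13414634 352.63414634]
top brass? [626 357  10  10  78] [630.8974359  361.35897436]
top brass? [608 362  10  10  78] [612.42307692 366.57692308]
[... 917 characters left out ...]
36 131 123 114 109]
 [116 118 114 112 113 127 129 126 127 122 115 105 104 106 113 113]
 [116 110  89  77  75  77  76  75  77  75  73  71  74  83 104 117]
 [111  90  71  67  67  64  65  66  64  64  61  65  64  70  83 103]]
side
[[105 105 105 104 104 105 106 107 105 105]
 [129 117 106 105 103 105 105 105 106 103]
 [109 123 125 113 101 102 103 105 105 109]
 [ 86  90 111 145 151 145 120 102 105 109]
 [ 80  80  84 139 208 208 138  99 104 105]
 [ 89  82  79 116 191 226 177 120 103 104]
 [ 92  81  80  83 144 217 183 127 102 104]
 [ 82  81  82  78 119 144 118 108 102 102]
 [ 81  81  81  80  77 102 116 103 104 102]
 [ 81  82  79  77 104 122 107 104 104 103]
 [ 64  76 111 113 108 111 105 106 104 101]]
```

View pics/s_bar.png

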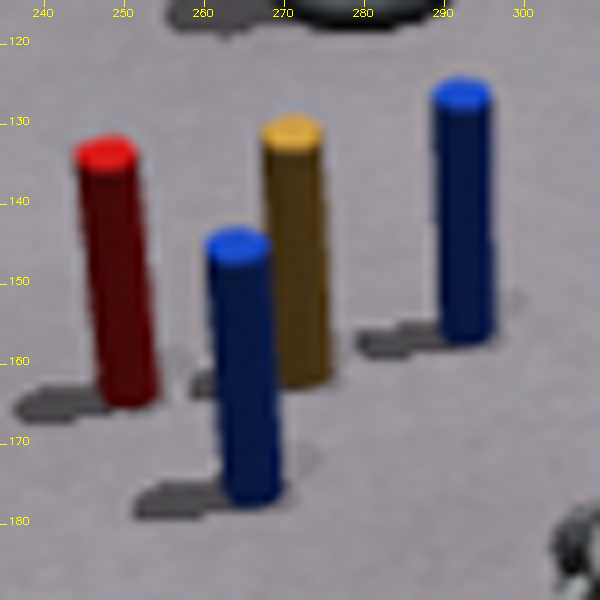

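View pics/t_bar.png

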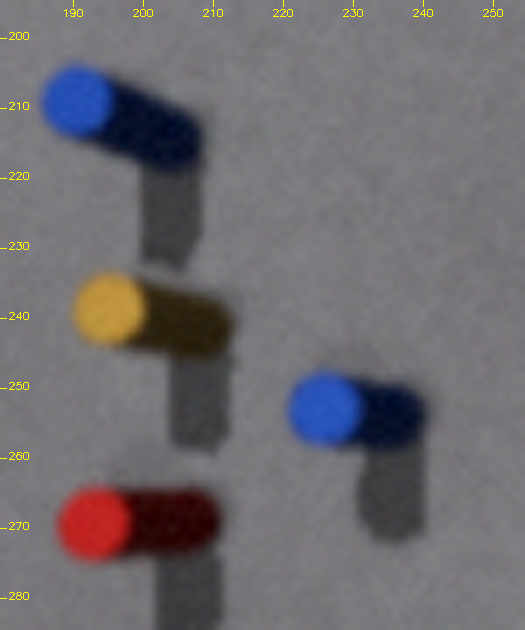

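The crops confirm the brass top at side (271,131) and top (195.4,238.8). Next I'll work out the key, keyway and bar positions and the yaws.

```bash
python3 - <<'E'
from h import *
s=cv2.imread('pics/side0.png');t=cv2.imread('pics/top0.png')
# rack yaw
a=np.mean([onz('side',(275.75,316.4),.048),onz('side',(285.75,333.5),.048),onz('top',(465.2,275.5),.048),onz('top',(447.4,281.4),.048)],0)
b=np.mean([onz('side',(350.5,300.5),.048),onz('side',(341,288.5),.048),onz('top',(428.8,222),.048),onz('top',(445.9,216.4),.048)],0)
print('rack len',np.linalg.norm(b-a),'yaw',np.degrees(np.arctan2(*(b-a)[1::-1])),'ctr',(a+b)/2)
# bolt circle
px=np.array([(265+x/7-.5,170+y/7-.5) for x,y in((248,260),(302,148),(428,139),(497,243),(437,354),(317,361))])
for z in(.06,.07):
    P=np.array([onz('top',p,z) for p in px])
    A=np.c_[2*P[:,:2],np.ones(6)];q=np.linalg.lstsq(A,(P[:,:2]**2).sum(1),rcond=None)[0];c=q[:2]
    d=P[:,:2]-c; ang=np.degrees(np.arctan2(d[:,1],d[:,0]))
    print('bolts',z,c,np.hypot(*d.T).round(4),ang.round(1),'mod60',(ang%60).round(1))
for nm,p in(('rodL',(265+125/7-.5,170+283/7-.5)),('rodR',(265+620/7-.5,170+250/7-.5)),('L',(265+80/7-.5,170+283/7-.5)),('R',(265+660/7-.5,170+240/7-.5))): print(nm,onz('top',p,.03))
corn=[(265+x/7-.5,170+y/7-.5) for x,y in((160,143),(568,115),(583,425),(183,442))]
for p in corn: print('clamp corner',onz('top',p,.01))
g=lambda im:cv2.cvtColor(im,cv2.COLOR_BGR2GRAY)
# shaft end: bright
for n,im,seed in(('top',t,(312,204)),('side',s,(318,180))):
    G=g(im); th=163 
    m=(G>th).astype(np.uint8); 
    k,l,st,c=cv2.connectedComponentsWithStats(m); i=l[seed[1],seed[0]]; 
    print(n,'shaft',st[i],c[i]); 
    cs,_=cv2.findContours((l==i).astype(np.uint8),cv2.RETR_EXTERNAL,cv2.CHAIN_APPROX_NONE); e=cv2.fitEllipse(cs[0]); print(e, onz(n,e[0],.11))
# keyway dark centroid
def cen(im,x,y,w,h,bg):
    G=255-g(im)[y:y+h,x:x+w].astype(float)-bg; G[G<25]=0
    yy,xx=np.mgrid[y:y+h,x:x+w]; return (G*xx).sum()/G.sum(),(G*yy).sum()/G.sum()
kt=cen(t,312,192,11,6,112);ks=cen(s,326,179,7,6,105)
print(kt,ks,onz('top',kt,.11),onz('side',ks,.11),tri(ks,kt))
print('flat top',onz('top',(317.15,196.9),.11),'far',onz('top',(317.15,193.8),.11))
# bar
def topface(im,n,x,y,w,h):
    hsv=cv2.cvtColor(im,cv2.COLOR_BGR2HSV)[y:y+h,x:x+w]
    m=cv2.inRange(hsv,(10,100,130),(28,255,255)); M=cv2.moments(m,True); c=(x+M['m10']/M['m00'],y+M['m01']/M['m00']); print(n,M['m00'],c,onz(n,c,.11)); return c
bt=topface(t,'top',185,228,30,20);bs=topface(s,'side',260,124,20,20);print(tri(bs,bt))
# key head
for n,im,(x,y,w,h) in(('top',t,(436,216,20,18)),('side',s,(328,274,20,18))):
    print(n);print(g(im)[y:y+h,x:x+w])
E
```

```text
rack len 0.14858609527854003 yaw 15.74194824199522 ctr [ 0.50782849 -0.31231094  0.048     ]
bolts 0.06 [0.6081708  0.00175657] [0.043  0.0429 0.0431 0.0431 0.0427 0.0433] [  95.9   35.3  -26.   -86.7 -148.   154.7] mod60 [35.9 35.3 34.  33.3 32.  34.7]
bolts 0.07 [0.60668273 0.00172714] [0.0425 0.0424 0.0426 0.0427 0.0423 0.0428] [  95.9   35.3  -26.   -86.7 -148.   154.7] mod60 [35.9 35.3 34.  33.3 32.  34.7]
rodL [0.59930907 0.08948009 0.03      ]
rodR [ 0.61322136 -0.08642924  0.03      ]
L [0.59912237 0.10545406 0.03      ]
R [ 0.61699315 -0.10070676  0.03      ]
clamp corner [0.65375006 0.07986657 0.01      ]
clamp corner [ 0.66597035 -0.06920309  0.01      ]
clamp corner [ 0.55232684 -0.07477649  0.01      ]
clamp corner [0.54458837 0.06907111 0.01      ]
top shaft [310 198  16  13 160] [317.58125 203.46875]
((317.6031799316406, 203.47457885742188), (12.723042488098145, 15.249035835266113), 90.70137023925781) [0.60433934 0.00180791 0.11      ]
side shaft [     0      0    640    400 254637] [319.45966611 199.33879208]
((319.5, 199.5), (459.8666076660156, 782.2474975585938), 90
[... 3002 characters left out ...]
  84 122
  152 148]
 [145 143 142 147 117 107 164 181 176 176 178 186 168 110  69  71  78 127
  151 147]
 [145 144 145 149 115  85  88 159 197 177 128  79  71  57  72 108 104 130
  151 147]
 [143 146 147 147 103  75  76  82  83  70  63  74  91  94 116 132 141 146
  144 145]
 [147 147 149 153 105  60  77  74  73  84  66  90 113 118 148 155 150 147
  145 144]
 [145 147 152 156 106  55  82  70  88 120 116 138 144 142 149 152 150 152
  154 151]
 [144 147 153 138  87  44  73  74 115 137 126 133 135 134 144 149 146 147
  152 150]
 [144 145 146 128  81  46  68 112 150 125  74 108 124 117 127 146 150 145
  147 146]
 [148 139 135 124  81  48  70  80 120 114  87 107 117 115 114 126 145 150
  147 147]]
```

```bash
cat >> h.py <<'E'
def tgt(x,y,z,yaw,base=None):
    """tool x down, tool y at world yaw angle (mod pi picked near present); returns row numbers from measured or base pose"""
    o=get_obs(); p0=o['tcp_pos'] if base is None else base[0]; R0=R.from_rotvec(o['orientation'] if base is None else base[1]).as_matrix()
    best=None
    for k in(0,np.pi):
        yy=np.array([np.cos(yaw+k),np.sin(yaw+k),0]);xx=np.array([0,0,-1.])
        M=np.stack([xx,yy,np.cross(xx,yy)],1); w=R.from_matrix(R0.T@M).as_rotvec()
        if best is None or np.linalg.norm(w)<np.linalg.norm(best): best=w
    return best.round(4),(R0.T@(np.array([x,y,z])-p0)).round(4)
E
python3 - <<'E'
from h import *
for q in((541,103),(610,75),(641,98),(566,128)): print('s',onz('side',(265+q[0]/8-.5,270+q[1]/8-.5),.097).round(4))
for q in((230,118),(266,108),(285,167),(240,180)): print('t',onz('top',(410+q[0]/7-.5,205+q[1]/7-.5),.097).round(4))
o=get_obs();print(R.from_rotvec(o['orientation']).as_matrix().round(3))
# shank base at rack top: side crop bottom edge (545..585,255)
for q in((548,248),(565,258),(588,248)): print('base',onz('side',(265+q[0]/8-.5,270+q[1]/8-.5),.048).round(4))
E
```

```text
s [ 0.5487 -0.2937  0.097 ]
s [ 0.5679 -0.2893  0.097 ]
s [ 0.5733 -0.298   0.097 ]
s [ 0.5526 -0.3026  0.097 ]
t [ 0.5678 -0.2875  0.097 ]
t [ 0.5713 -0.2996  0.097 ]
t [ 0.5518 -0.3052  0.097 ]
t [ 0.5473 -0.2901  0.097 ]
[[-0.001  0.304 -0.953]
 [ 0.002 -0.953 -0.304]
 [-1.    -0.002  0.   ]]
base [ 0.5505 -0.3018  0.048 ]
base [ 0.5539 -0.3058  0.048 ]
base [ 0.5605 -0.3042  0.048 ]
```

```bash
python3 - <<'E'
from h import *
print(tgt(.560,-.2962,.2,np.radians(105.7)))
E
```

```text
(array([0.0349, 0.0002, 0.0017]), array([ 0.0307, -0.222 , -0.4435]))
```

Emit:
{"method": "apply_moves", "body": {
  "series": "0.035 0 0.002 0 -0.222 -0.4435 1;0.035 0 0.002 0 -0.222 -0.4435 1;0.035 0 0.002 0 -0.222 -0.4435 1;0.035 0 0.002 0 -0.222 -0.4435 1;0.035 0 0.002 0 -0.222 -0.4435 1;0.035 0 0.002 0 -0.222 -0.4435 1;0.035 0 0.002 0 -0.222 -0.4435 1;0.035 0 0.002 0.01 -0.222 -0.4435 1;0.035 0 0.002 0.031 -0.222 -0.4435 1;0.035 0 0.002 0.031 -0.222 -0.4435 1;0.035 0 0.002 0.031 -0.222 -0.4435 1",
  "force": 40
}}

```text
clock: 1.48
tcp_pos: [0.5596, -0.2981, 0.2007]
orientation: [2.075, 0.281, -2.075]
contact_force: [-0.3, -0.3, 0.9]
grip_width: 0.0856
```

```bash
python3 - <<'E'
from h import *
print(get_obs()['qvel'].round(3));print(tgt(.560,-.2962,.071,np.radians(105.7)))
t=grab_frame('top');s=grab_frame('side');crop(t,400,180,100,100,6,'t1');crop(s,290,180,100,120,6,'s1')
E
```

```text
[ 0.005 -0.011 -0.001 -0.009 -0.001 -0.003 -0.001]
(array([-0.0021,  0.0003, -0.0025]), array([ 0.1297, -0.002 , -0.0009]))
```

View pics/s1.png

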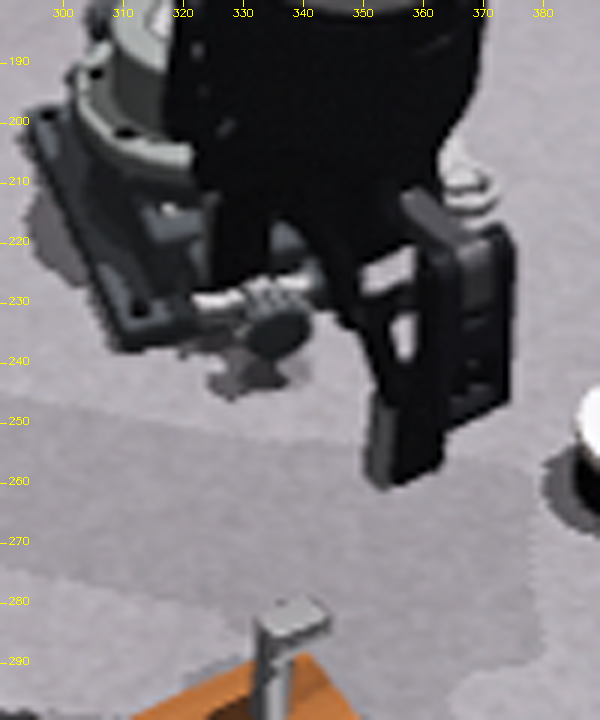

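The gripper is above the head, which is at (338,283), with the fingers straddling it. Lowering and closing.

Emit:
{"method": "apply_moves", "body": {
  "series": "0 0 0 0.05 -0.001 -0.001 1;0 0 0 0.1 -0.001 -0.001 1;0 0 0 0.125 -0.001 -0.001 1;0 0 0 0.13 -0.001 -0.001 1;0 0 0 0.13 -0.001 -0.001 1;0 0 0 0.13 -0.001 -0.001 1"
}}

```text
clock: 2.33
tcp_pos: [0.5621, -0.2965, 0.0721]
orientation: [2.077, 0.281, -2.071]
contact_force: [0.4, 1.1, 0.6]
grip_width: 0.0854
```

```bash
python3 - <<'E'
from h import *
t=grab_frame('top');s=grab_frame('side');crop(t,400,180,100,100,6,'t2');crop(s,290,240,100,100,6,'s2')
print(get_obs()['tcp_pos'])
E
```

```text
[ 0.56182303 -0.29624486  0.07176101]
```

View pics/s2.png

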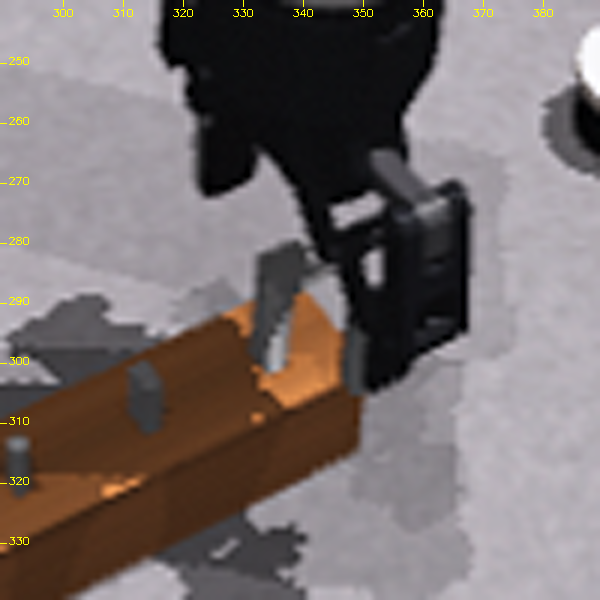

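View pics/t2.png

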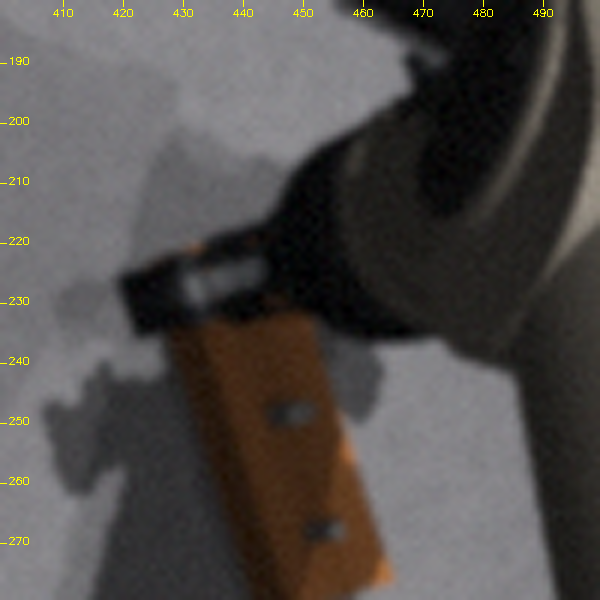

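The near finger at side (355,290) is in front of the head and the key is between the jaws, so I'll close, then lift.

Emit:
{"method": "apply_moves", "body": {
  "series": "0 0 0 0 0 0.001 0.5;0 0 0 0 0 0.001 0.2;0 0 0 0 0 0.001 0;0 0 0 0 0 0.001 0;0 0 0 0 0 0.001 0;0 0 0 0 0 0.001 0;0 0 0 0 0 0.001 0;0 0 0 0 0 0.001 0",
  "force": 40
}}

```text
clock: 3.42
tcp_pos: [0.5601, -0.296, 0.0704]
orientation: [2.074, 0.284, -2.074]
contact_force: [0.0, 0.3, 2.5]
grip_width: 0.0114
```

Emit:
{"method": "apply_moves", "body": {
  "series": "0 0 0 -0.01 0 0 0;0 0 0 -0.03 0 0 0;0 0 0 -0.06 0 0 0;0 0 0 -0.1 0 0 0;0 0 0 -0.14 0 0 0;0 0 0 -0.14 0 0 0;0 0 0 -0.14 0 0 0"
}}

```text
clock: 4.3
tcp_pos: [0.5596, -0.2958, 0.2108]
orientation: [2.075, 0.283, -2.074]
contact_force: [-0.5, 0.4, -2.3]
grip_width: 0.0109
```

```bash
python3 - <<'E'
from h import *
t=grab_frame('top');s=grab_frame('side');crop(t,400,180,100,100,6,'t3');crop(s,290,190,100,100,6,'s3')
print(get_obs()['tcp_pos'])
# keyway frame: yaw 4.4deg; head centre 11mm from flat along x ; flat centre (0.6197,0.0031)
y=np.radians(4.4); c=np.array([.6199,.0031])+.0113*np.array([np.cos(y),np.sin(y)])
print(c,tgt(c[0],c[1],.200,np.radians(94.4)))
E
```

```text
[ 0.55908425 -0.29557133  0.20940344]
[0.6311667  0.00396693] (array([ 0.197 ,  0.0015, -0.001 ]), array([ 0.0089, -0.2689, -0.1504]))
```

View pics/s3.png

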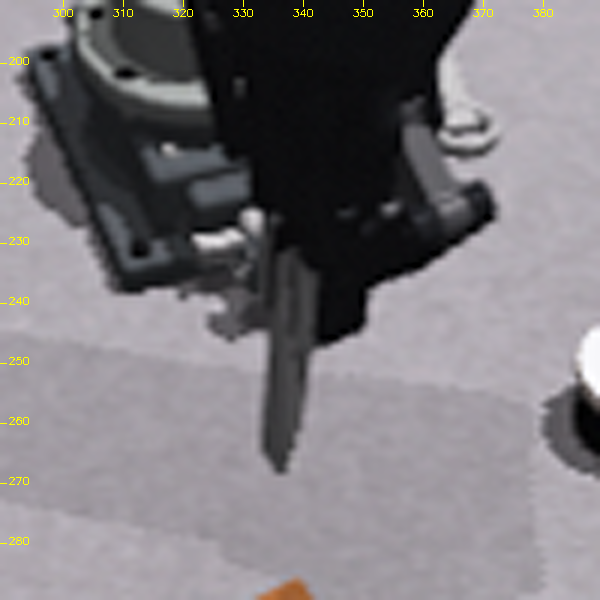

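Key held; its tip is at side (336,267). Moving it above the keyway.

Emit:
{"method": "apply_moves", "body": {
  "series": "0.1 0 0 0 -0.06 -0.03 0;0.197 0 0 0.005 -0.12 -0.06 0;0.197 0 0 0.009 -0.18 -0.1 0;0.197 0.001 0 0.009 -0.24 -0.135 0;0.197 0.001 -0.001 0.009 -0.269 -0.1505 0;0.197 0.001 -0.001 0.009 -0.269 -0.1505 0;0.197 0.001 -0.001 0.009 -0.269 -0.1505 0;0.197 0.001 -0.001 0.009 -0.269 -0.1505 0"
}}

```text
clock: 5.4
tcp_pos: [0.6316, 0.0015, 0.2002]
orientation: [2.183, 0.079, -2.183]
contact_force: [0.0, -0.7, -1.3]
grip_width: 0.0109
```

```bash
python3 - <<'E'
from h import *
t=grab_frame('top');s=grab_frame('side');crop(t,270,150,100,80,7,'t4');crop(s,285,120,100,100,6,'s4')
cv2.imwrite('pics/s4full.png',s);cv2.imwrite('pics/t4full.png',t)
for i in range(3):print(get_obs()['tcp_pos'])
E
```

```text
[0.6318242  0.00188271 0.20053568]
[0.6318242  0.00188271 0.20053568]
[0.6318242  0.00188271 0.20053568]
```

View pics/s4.png

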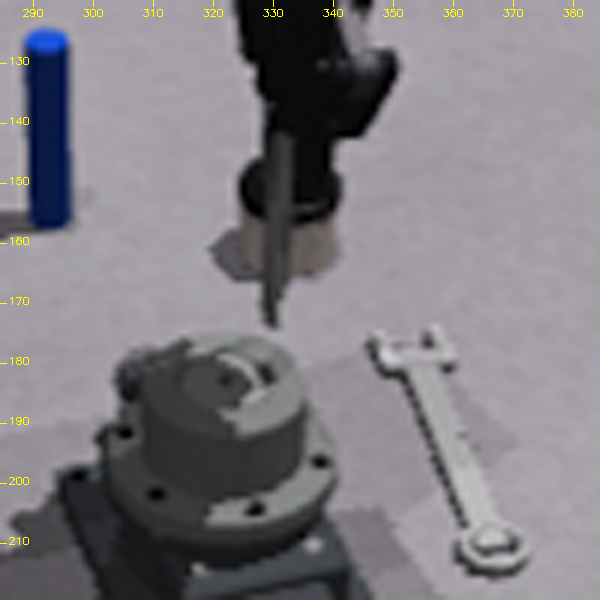

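View pics/t4.png

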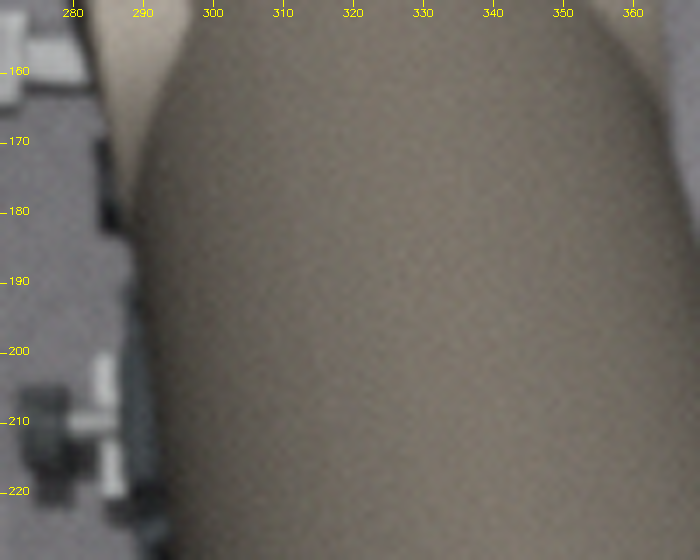

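The side view shows the key hanging above the mouth, tip at (329.5,174) and keyway at (328.7,181.8); the top view is blocked by the arm. I'll measure the shank edges to subpixel in the side view.

```bash
python3 - <<'E'
from h import *
s=cv2.imread('pics/s4full.png');g=cv2.cvtColor(s,cv2.COLOR_BGR2GRAY)
print(g[140:190,322:340])
# prediction if flat at tcp-11mm, foot z=.138, yaw 4.4
y=np.radians(4.4);ex=np.array([np.cos(y),np.sin(y),0]);ey=np.array([-np.sin(y),np.cos(y),0]);ez=np.array([0,0,1])
o=np.array([.6318,.0019,.2005-.0624])-.011*ex
for z in(0,.01,.03,.05): print(z,[proj('side',o+a*ex+b*ey+z*ez)[0].round(2) for a,b in((0,.006),(0,-.006),(.006+z/30,-.006))])
E
```

```text
[[162 164 162 163 165 171 131  48   3  10  11  13  13  13  10  11  11  14]
 [162 163 161 162 163 169 120  28   4  13  13   9  13  13  12  10  10  13]
 [159 160 160 159 161 167 115  21  25  43  39  23  15  11  10  11  11  10]
 [157 158 159 159 159 165 115  26  34  50  56  44  20   9  11   9  11   9]
 [162 161 161 160 162 169 116  31  36  49  60  44  17  11  12  10  11   5]
 [166 166 165 163 164 173 120  32  38  48  60  42  15  12  10  12  11   6]
 [163 164 166 167 141  98  62  35  38  48  59  43  15  11  13  11  10   5]
 [160 163 167 144  79  28  24  33  38  50  60  42  15  11  11  11  10   4]
 [159 162 154  99  26  20  27  33  37  52  63  46  15  10  13   9  10  10]
 [161 166 126  45  15  19  28  40  41  52  64  45  16  12  11  12   9  16]
 [166 171 115  12  19  20  18  37  47  54  63  44  10  13  12  11  10  16]
 [164 169 113   5  20  19  17  37  48  55  65  42   8  12  11  11  12  16]
 [162 168 115  13  13  19  18  37  47  54  64  43   8  13  13  15  12  14]
 [162 169 127  40   2  12  17  39  52  58  63  41   6   8   8  14  27  25]
 [161 164 140  70   5   5  10  39  59  61  62  52 
[... 2271 characters left out ...]
47]
 [ 69  67  67  63 112 153 160 137 125 136 134 135 136 132 141 150 148 147]
 [ 68  66  64 114 155 162 136 120 132 134 135 134 135 118 131 152 147 146]
 [ 68  66  63 119 134 129 132 129 134 133 134 136 126  93 114 149 152 152]
 [108 103 112 130 132 130 134 135 134 134 136 135 107  71 100 129 142 151]
 [110 134 134 136 135 136 135 135 135 133 123  95  65  62  97 127 143 150]]
0 [array([327.49, 172.25]), array([329.14, 175.03]), array([331.42, 174.6 ])]
0.01 [array([327.64, 169.  ]), array([329.3 , 171.77]), array([331.72, 171.32])]
0.03 [array([327.94, 162.38]), array([329.62, 165.13]), array([332.34, 164.63])]
0.05 [array([328.25, 155.6 ]), array([329.96, 158.32]), array([332.96, 157.79])]
```

```bash
python3 - <<'E'
from h import *
o=get_obs();print(R.from_rotvec(o['orientation']).as_matrix().round(4),o['contact_force'])
y=np.radians(4.4);c=np.array([.6197-.0015,.003])+.011*np.array([np.cos(y),np.sin(y)])
print(c,tgt(c[0],c[1],.176,np.radians(94.4)))
E
```

```text
[[ 8.000e-04  7.400e-02 -9.973e-01]
 [-1.400e-03 -9.973e-01 -7.400e-02]
 [-1.000e+00  1.500e-03 -7.000e-04]] [-0.09464117 -0.24616261  0.03887634]
[0.62916758 0.00384391] (array([-0.0027, -0.0007, -0.0015]), array([ 0.0245, -0.0022,  0.0025]))
```

Emit:
{"method": "apply_moves", "body": {
  "series": "-0.003 -0.001 -0.0015 0.01 -0.0022 0.0025 0;-0.003 -0.001 -0.0015 0.02 -0.0022 0.0025 0;-0.003 -0.001 -0.0015 0.0235 -0.0022 0.0025 0;-0.003 -0.001 -0.0015 0.0245 -0.0022 0.0025 0;-0.003 -0.001 -0.0015 0.0245 -0.0022 0.0025 0"
}}

```text
clock: 6.12
tcp_pos: [0.6296, 0.0058, 0.1764]
orientation: [2.182, 0.088, -2.18]
contact_force: [0.2, 0.5, -0.5]
grip_width: 0.0114
```

```bash
python3 - <<'E'
from h import *
s=grab_frame('side');crop(s,295,130,70,80,8,'s5');cv2.imwrite('pics/s5full.png',s)
o=get_obs();print(o['tcp_pos'],o['contact_force'],tgt(.6292,.0038,.172,np.radians(94.4)))
E
```

```text
[0.62971746 0.00583749 0.17649795] [ 0.38528607 -0.46584485 -0.27151595] (array([ 0.003 , -0.0008,  0.0006]), array([0.0045, 0.002 , 0.0007]))
```

View pics/s5.png

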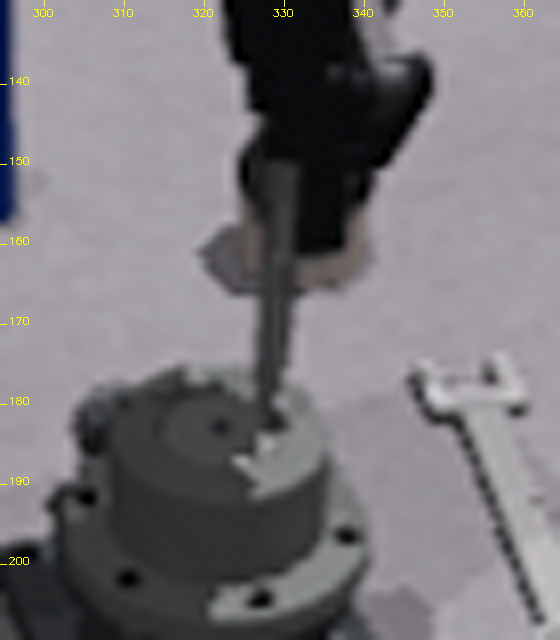

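Emit:
{"method": "apply_moves", "body": {
  "series": "0.002 0 0 0.001 0.001 0.0005 0;0.002 0 0 0.002 0.002 0.0005 0;0.002 0 0 0.003 0.002 0.0005 0;0.002 0 0 0.004 0.002 0.0005 0;0.002 0 0 0.004 0.002 0.0005 0"
}}

```text
clock: 6.8
tcp_pos: [0.6292, 0.0038, 0.1724]
orientation: [2.182, 0.086, -2.182]
contact_force: [-0.1, 0.3, 0.2]
grip_width: 0.0113
```

```bash
python3 - <<'E'
from h import *
o=get_obs();print(o['tcp_pos'],o['contact_force'],o['moment'],tgt(.6292,.0038,.172,np.radians(94.4)))
E
```

```text
[0.62922654 0.00377392 0.17236167] [-0.06214658  0.3066724   0.1828202 ] [-0.06169447  0.00792938  0.0221462 ] (array([ 0.001 , -0.0005,  0.0006]), array([ 0.0004, -0.    ,  0.    ]))
```

Emit:
{"method": "apply_moves", "body": {
  "series": "0 0 0 0.0005 0 0 0;0 0 0 0.001 0 0 0;0 0 0 0.001 0 0 0"
}}

```text
clock: 7.18
tcp_pos: [0.6294, 0.0038, 0.1718]
orientation: [2.183, 0.086, -2.181]
contact_force: [-1.2, -0.8, 5.0]
grip_width: 0.0115
```

Emit:
{"method": "apply_moves", "body": {
  "series": "0 0 0 0.0005 0 0 0;0 0 0 0.001 0 0 0;0 0 0 0.001 0 0 0"
}}

```text
clock: 7.55
tcp_pos: [0.6296, 0.0039, 0.1705]
orientation: [2.184, 0.086, -2.181]
contact_force: [0.9, 0.9, 2.5]
grip_width: 0.0114
```

Emit:
{"method": "apply_moves", "body": {
  "series": "0 0 0 0.0005 0 0 0;0 0 0 0.001 0 0 0;0 0 0 0.001 0 0 0"
}}

```text
clock: 7.92
tcp_pos: [0.6297, 0.0038, 0.1693]
orientation: [2.184, 0.086, -2.18]
contact_force: [4.2, 0.6, -0.5]
grip_width: 0.0112
```

```bash
python3 - <<'E'
from h import *
s=grab_frame('side');crop(s,295,130,70,80,8,'s6');cv2.imwrite('pics/s6full.png',s)
o=get_obs();print(o['tcp_pos'],o['contact_force'])
E
```

```text
[0.62965213 0.00388069 0.16931085] [ 4.17511631 -0.34760299  0.82624704]
```

View pics/s6.png

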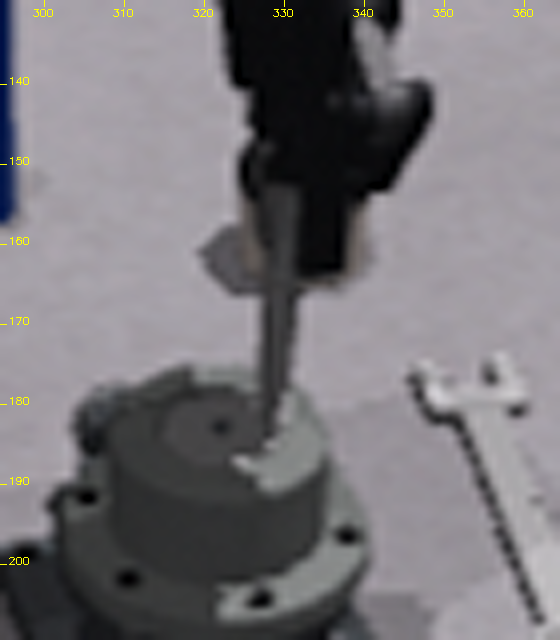

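Vertical force is about zero and there is a 4 N side force towards +x. The key is in the mouth and bearing on the shaft's flat, so I'll ease it outward and go on down.

Emit:
{"method": "apply_moves", "body": {
  "series": "0 0 0 0 0 -0.0005 0;0 0 0 0.001 0 -0.0007 0;0 0 0 0.002 0 -0.0007 0;0 0 0 0.002 0 -0.0007 0"
}}

```text
clock: 8.48
tcp_pos: [0.6301, 0.0039, 0.1672]
orientation: [2.183, 0.086, -2.181]
contact_force: [3.9, 0.0, 0.9]
grip_width: 0.0112
```

Emit:
{"method": "apply_moves", "body": {
  "series": "0 0 0 0 0 -0.0007 0;0 0 0 0.0015 0 -0.0008 0;0 0 0 0.003 0 -0.0008 0;0 0 0 0.003 0 -0.0008 0"
}}

```text
clock: 8.98
tcp_pos: [0.6303, 0.0039, 0.1638]
orientation: [2.181, 0.086, -2.183]
contact_force: [3.5, 0.2, -2.3]
grip_width: 0.0114
```

Emit:
{"method": "apply_moves", "body": {
  "series": "0 0 0 0 0 -0.0008 0;0 0 0 0.0015 0 -0.001 0;0 0 0 0.003 0 -0.001 0;0 0 0 0.003 0 -0.001 0"
}}

```text
clock: 9.48
tcp_pos: [0.6309, 0.0039, 0.1608]
orientation: [2.181, 0.085, -2.183]
contact_force: [0.9, -0.0, -0.3]
grip_width: 0.0113
```

Emit:
{"method": "apply_moves", "body": {
  "series": "0 0 0 0.002 0 -0.0002 0;0 0 0 0.004 0 -0.0002 0;0 0 0 0.005 0 -0.0002 0;0 0 0 0.005 0 -0.0002 0"
}}

```text
clock: 9.98
tcp_pos: [0.6313, 0.0039, 0.1559]
orientation: [2.181, 0.085, -2.183]
contact_force: [-2.4, -0.2, -1.5]
grip_width: 0.0111
```

```bash
python3 - <<'E'
from h import *
s=grab_frame('side');crop(s,295,130,70,80,8,'s7');cv2.imwrite('pics/s7full.png',s)
o=get_obs();print(o['tcp_pos'],o['contact_force'],o['moment'])
E
```

```text
[0.63125153 0.00395178 0.15586   ] [-1.67662732 -0.38792301 -0.9962607 ] [-0.08817349  0.57006051 -0.01112026]
```

View pics/s7.png

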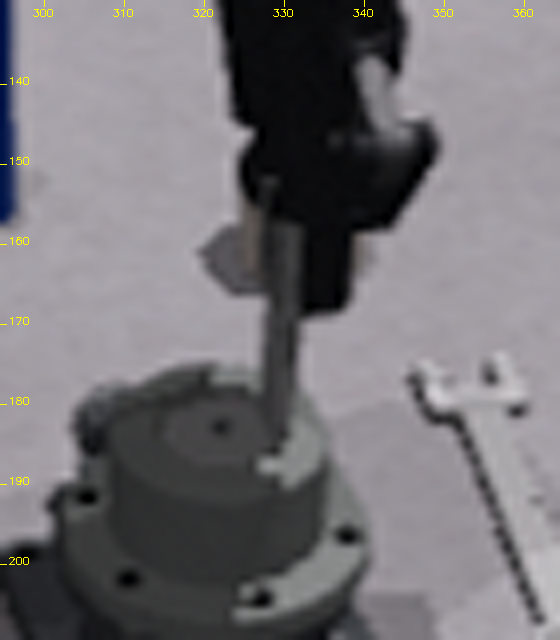

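The shank is in about 16 mm. I'll ease the side force, then let go.

Emit:
{"method": "apply_moves", "body": {
  "series": "0 0 0 0 0 0.0004 0;0 0 0 0 0 0.0004 0;0 0 0 0 0 0.0004 0.3;0 0 0 0 0 0.0004 0.5;0 0 0 0 0 0.0004 0.5;0 0 0 0 0 0.0004 0.5;0 0 0 0 0 0.0004 0.5"
}}

```text
clock: 10.9
tcp_pos: [0.6315, 0.004, 0.1563]
orientation: [2.183, 0.086, -2.181]
contact_force: [-0.8, 0.6, -0.3]
grip_width: 0.0429
```

```bash
python3 - <<'E'
from h import *
s=grab_frame('side');crop(s,295,130,70,80,8,'s8');cv2.imwrite('pics/s8full.png',s)
o=get_obs();print(o['tcp_pos'],o['contact_force'],o['moment'])
E
```

```text
[0.63146481 0.00395415 0.15627738] [-0.87889025  0.2570136  -1.48322599] [ 0.01202588  0.03362286 -0.00199666]
```

View pics/s8.png

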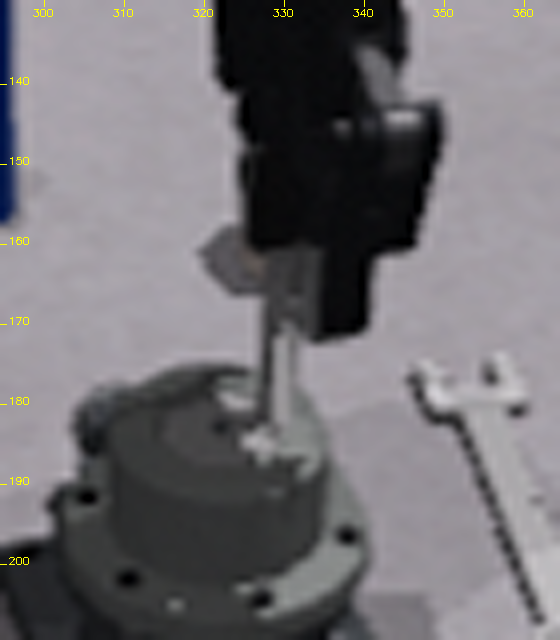

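Key stands free in the keyway, having sunk a little. Retreating upward, then measuring the key and the bar's neighbours.

Emit:
{"method": "apply_moves", "body": {
  "series": "0 0 0 -0.03 0 0 0.6;0 0 0 -0.07 0 0 0.6;0 0 0 -0.1 0.04 0.04 0.6;0 0 0 -0.1 0.1 0.08 0.6;0 0 0 -0.1 0.16 0.1 0.6;0 0 0 -0.1 0.16 0.1 0.6"
}}

```text
clock: 11.7
tcp_pos: [0.5421, -0.1691, 0.2564]
orientation: [2.185, 0.074, -2.185]
contact_force: [0.5, 0.6, 0.5]
grip_width: 0.0513
```

```bash
python3 - <<'E'
from h import *
s=grab_frame('side');t=grab_frame('top');crop(s,295,140,70,70,8,'s9');crop(t,285,165,70,70,8,'t9')
cv2.imwrite('pics/s9full.png',s);cv2.imwrite('pics/t9full.png',t)
o=get_obs();print(o['tcp_pos'],o['contact_force'])
t0=cv2.imread('pics/top0.png');hsv=cv2.cvtColor(t0,cv2.COLOR_BGR2HSV)
for nm,lo,hi in(('blue',(105,130,130),(125,255,255)),('red',(0,150,130),(6,255,255))):
    k,l,st,c=cv2.connectedComponentsWithStats(cv2.inRange(hsv,lo,hi))
    for i in range(1,k):
        if st[i,4]>40: print(nm,c[i],st[i],onz('top',c[i],.11).round(4))
E
```

```text
[ 0.54362551 -0.165136    0.25624334] [-0.1002416   0.07375627 -0.01785573]
blue [190.43478261 208.98550725] [186 205  10   9  69] [0.5882 0.2918 0.11  ]
blue [225.74358974 252.96153846] [221 248  10  11  78] [0.4896 0.2067 0.11  ]
red [193.06944444 269.38888889] [189 265   9  10  72] [0.4522 0.278  0.11  ]
red [ 37.80529595 320.68224299] [ 24 306  28  30 642] [0.3357 0.6156 0.11  ]
```

View pics/s9.png

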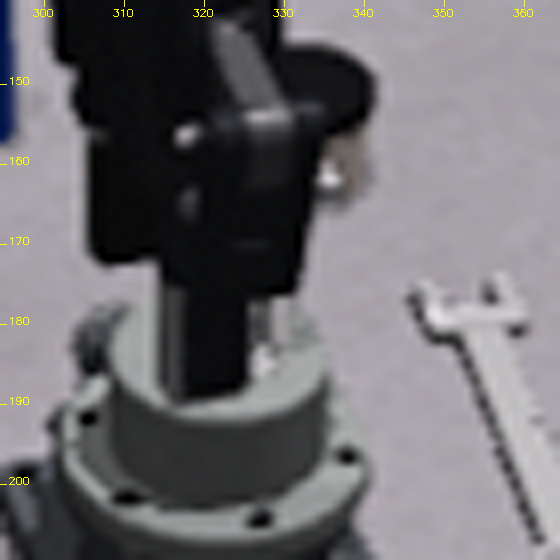

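View pics/t9.png

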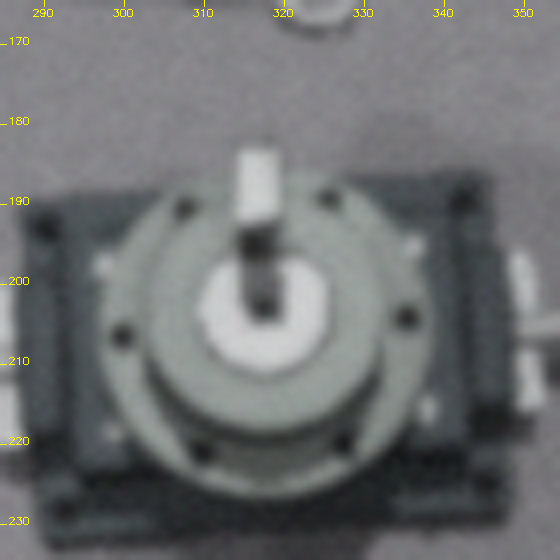

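The key stands upright in the keyway, nose outward (head at top (317,187), side (333,163)). Now to the brass bar.

```bash
python3 - <<'E'
from h import *
print(tgt(.5212,.2772,.24,np.radians(92)), get_obs()['joints'].round(2))
# head height: near top edge (flat side) at top px (316.5,191.9), far edge y 183.3
o,d=ray('top',(316.6,191.7));k=(.6197-o[0])/d[0];print(o+k*d)
o,d=ray('top',(316.6,183.2));k=(.6197+.0218-o[0])/d[0];print(o+k*d)
E
```

```text
(array([ 0.0394, -0.0004,  0.0002]), array([ 0.0163, -0.4428, -0.0105])) [ 0.28  0.28 -0.12  1.78  0.04  1.08 -1.35]
[0.6197     0.00403971 0.17524043]
[0.6415     0.00437126 0.15897597]
```

Emit:
{"method": "apply_moves", "body": {
  "series": "0.02 0 0 0 -0.06 -0.01 0.6;0.039 0 0 0 -0.12 -0.01 0.6;0.039 0 0 0 -0.18 -0.01 0.6;0.039 0 0 0 -0.24 -0.01 0.6;0.039 0 0 0 -0.3 -0.01 0.6;0.039 0 0 0 -0.36 -0.01 0.6;0.039 0 0 0.01 -0.42 -0.01 0.6;0.039 0 0 0.016 -0.443 -0.0105 0.6;0.039 0 0 0.016 -0.443 -0.0105 0.6;0.039 0 0 0.016 -0.443 -0.0105 0.6"
}}

```text
clock: 13.05
tcp_pos: [0.5201, 0.2788, 0.2404]
orientation: [2.202, 0.043, -2.202]
contact_force: [0.5, -1.5, -0.1]
grip_width: 0.0511
```

```bash
python3 - <<'E'
from h import *
print(get_obs()['tcp_pos'],tgt(.5212,.2772,.061,np.radians(92)), get_obs()['joints'].round(2))
s=grab_frame('side');crop(s,220,60,110,110,6,'s10');crop(s,295,140,60,60,8,'s10h');cv2.imwrite('pics/s10full.png',s)
E
```

```text
[0.52013002 0.27879073 0.24039951] (array([ 0.004 , -0.0001,  0.0001]), array([ 0.1794,  0.0017, -0.001 ])) [-0.34  0.35 -0.33  1.74  0.13  1.07 -2.24]
```

View pics/s10.png

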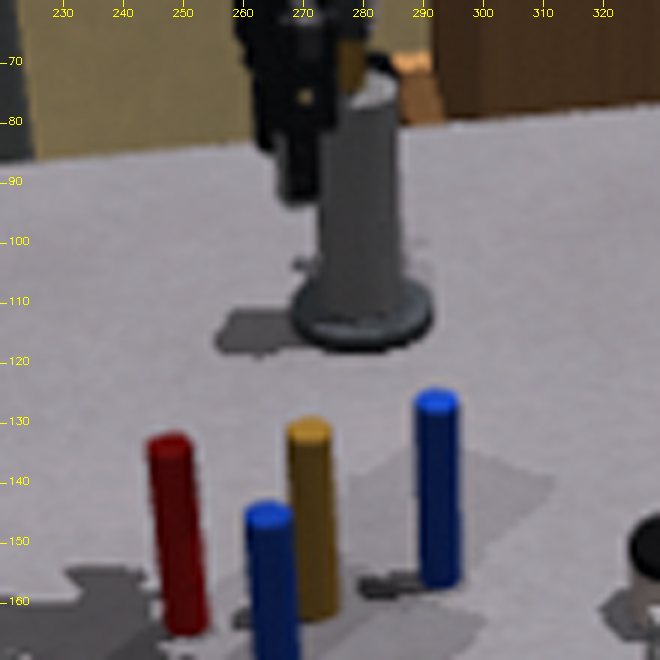

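View pics/s10h.png

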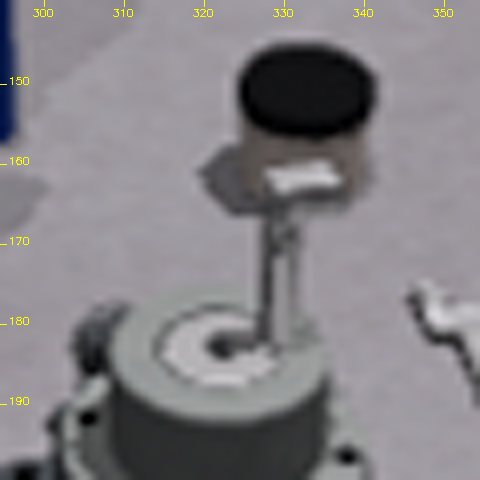

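The fingers straddle the brass bar (top at (271,131)). In the side view the key's head top is now at (332.3,161.7). Descending.

Emit:
{"method": "apply_moves", "body": {
  "series": "0.004 0 0 0.06 0.0015 -0.001 0.6;0.004 0 0 0.11 0.0015 -0.001 0.6;0.004 0 0 0.15 0.0015 -0.001 0.6;0.004 0 0 0.172 0.0015 -0.001 0.6;0.004 0 0 0.1794 0.0015 -0.001 0.6;0.004 0 0 0.1794 0.0015 -0.001 0.6;0.004 0 0 0.1794 0.0015 -0.001 0.6"
}}

```text
clock: 13.98
tcp_pos: [0.5223, 0.278, 0.0624]
orientation: [2.208, 0.04, -2.202]
contact_force: [-0.4, -0.0, 0.4]
grip_width: 0.0508
```

```bash
python3 - <<'E'
from h import *
print(get_obs()['tcp_pos'],get_obs()['contact_force'])
s=grab_frame('side');t=grab_frame('top');crop(s,220,90,110,110,6,'s11');crop(t,160,190,110,100,6,'t11')
print(tri((332.3,161.7),(316.9,187.5)))
E
```

```text
[0.52230002 0.27795335 0.06238277] [-0.44515313 -0.03975538  0.36987468]
(array([0.62995536, 0.00348012, 0.17103368]), np.float64(0.0006528269667837847))
```

View pics/s11.png

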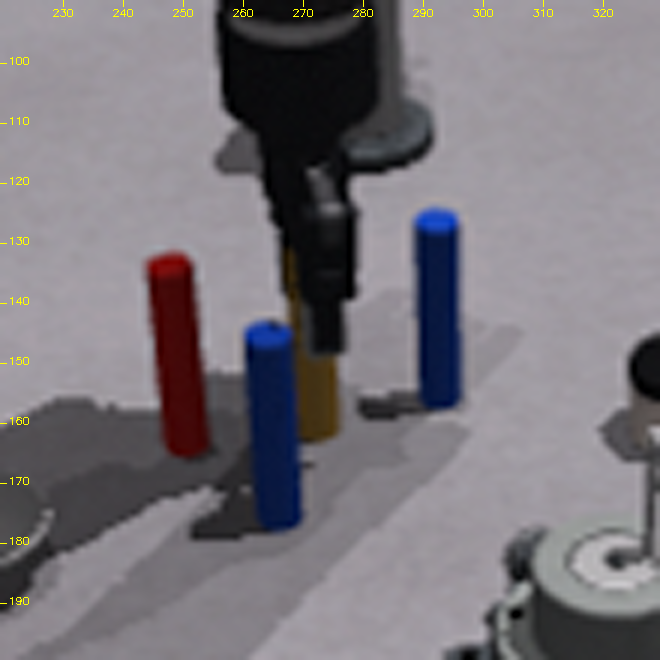

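View pics/t11.png

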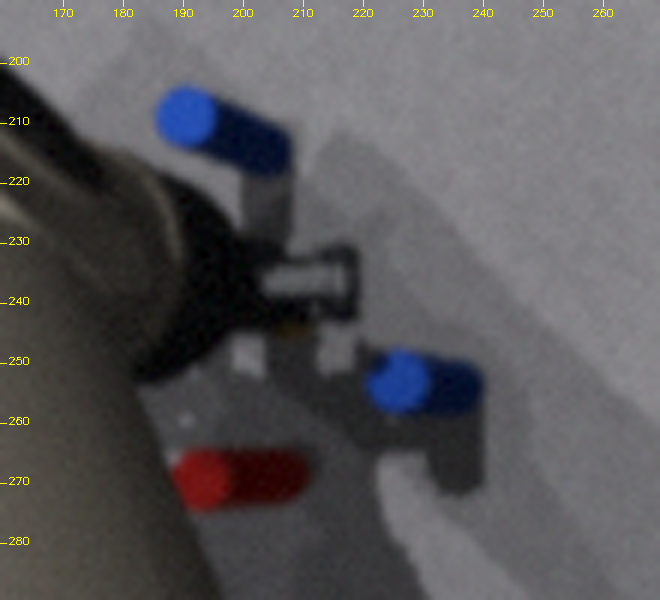

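The head top triangulates to about z = 0.171, so the key has sunk about 28 mm. The bar is between the jaws, so I'll grip it.

Emit:
{"method": "apply_moves", "body": {
  "series": "0 0 0 0 0 0.001 0.3;0 0 0 0 0 0.001 0.2;0 0 0 0 0 0.001 0.1;0 0 0 0 0 0.001 0.1;0 0 0 0 0 0.001 0.1;0 0 0 0 0 0.001 0.1",
  "force": 80
}}

```text
clock: 14.82
tcp_pos: [0.5205, 0.2779, 0.0617]
orientation: [2.205, 0.039, -2.203]
contact_force: [-1.7, -0.9, 5.0]
grip_width: 0.0223
```

Emit:
{"method": "apply_moves", "body": {
  "series": "0 0 0 -0.005 0 0 0.1;0 0 0 -0.03 0 0 0.1;0 0 0 -0.08 0 0 0.1;0 0 0 -0.13 0 0 0.1;0 0 0 -0.165 0 0 0.1;0 0 0 -0.165 0 0 0.1"
}}

```text
clock: 15.58
tcp_pos: [0.5214, 0.2785, 0.2285]
orientation: [2.211, 0.042, -2.2]
contact_force: [0.1, 0.0, -4.3]
grip_width: 0.022
```

```bash
python3 - <<'E'
from h import *
o=get_obs();print(o['tcp_pos'],o['contact_force'])
s=grab_frame('side');crop(s,230,60,90,110,6,'s12')
y=np.radians(4.4);c=np.array([.6199,.0036])+.006*np.array([np.cos(y),np.sin(y)])
print(c,tgt(c[0],c[1],.245,np.radians(92)))
E
```

```text
[0.52144025 0.27848867 0.22852567] [ 0.08849242  0.0298855  -4.31419519]
[0.62588232 0.00406031] (array([-0.0001, -0.0012,  0.0009]), array([-0.019 ,  0.277 , -0.0961]))
```

View pics/s12.png

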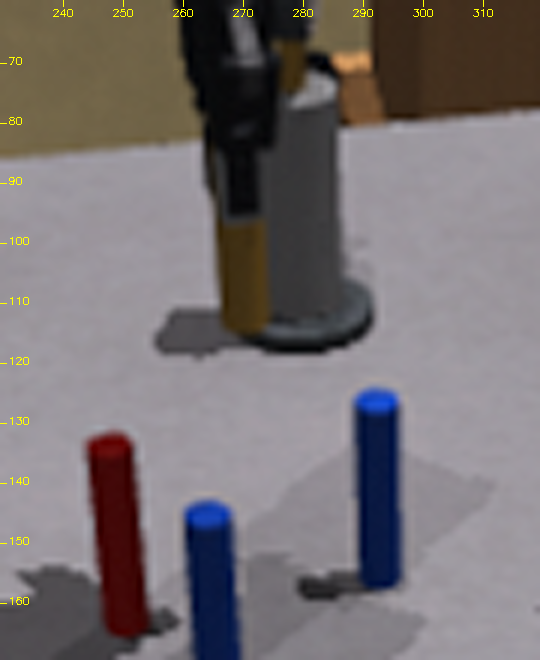

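The brass bar is held, its foot at side (267,114). Moving it above the key's head.

Emit:
{"method": "apply_moves", "body": {
  "series": "0 0 0 -0.02 0.03 -0.01 0.1;0 -0.001 0.001 -0.027 0.08 -0.03 0.1;0 -0.001 0.001 -0.027 0.13 -0.05 0.1;0 -0.001 0.001 -0.027 0.18 -0.07 0.1;0 -0.001 0.001 -0.027 0.23 -0.09 0.1;0 -0.001 0.001 -0.027 0.265 -0.0955 0.1;0 -0.001 0.001 -0.027 0.277 -0.0955 0.1;0 -0.001 0.001 -0.027 0.277 -0.0955 0.1;0 -0.001 0.001 -0.027 0.277 -0.0955 0.1"
}}

```text
clock: 16.75
tcp_pos: [0.6247, 0.0065, 0.2521]
orientation: [2.201, 0.042, -2.205]
contact_force: [0.0, 1.2, -3.5]
grip_width: 0.0221
```

```bash
python3 - <<'E'
from h import *
o=get_obs();print(o['tcp_pos'],o['contact_force'],tgt(.6254,.0038,.236,np.radians(92)))
s=grab_frame('side');crop(s,285,110,90,90,7,'s13')
E
```

```text
[0.62467383 0.00649534 0.25210901] [ 0.02918449  1.19532916 -3.49911684] (array([0.0027, 0.002 , 0.0009]), array([ 0.0161,  0.0027, -0.0007]))
```

View pics/s13.png

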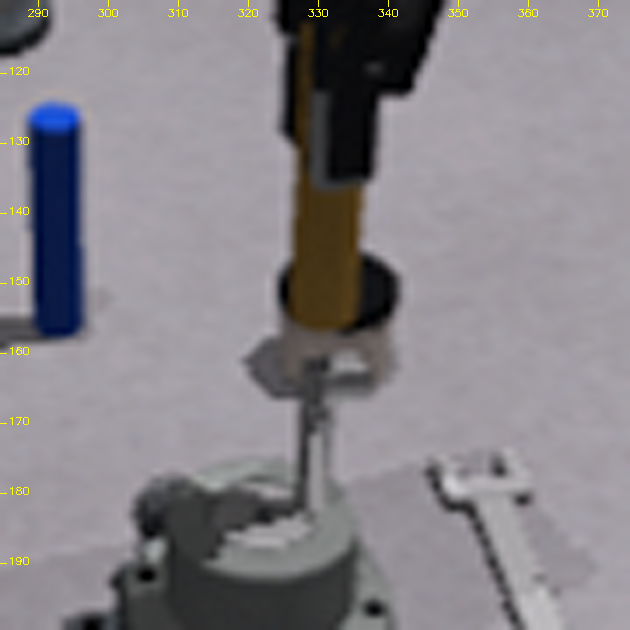

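Emit:
{"method": "apply_moves", "body": {
  "series": "0.0025 0.002 0.001 0.006 0.0025 -0.0007 0.1;0.0025 0.002 0.001 0.012 0.0025 -0.0007 0.1;0.0025 0.002 0.001 0.0155 0.0025 -0.0007 0.1;0.0025 0.002 0.001 0.0155 0.0025 -0.0007 0.1;0.0025 0.002 0.001 0.0155 0.0025 -0.0007 0.1"
}}

```text
clock: 17.42
tcp_pos: [0.6262, 0.0017, 0.2375]
orientation: [2.206, 0.034, -2.203]
contact_force: [0.1, -0.6, -3.6]
grip_width: 0.0225
```

Emit:
{"method": "apply_moves", "body": {
  "series": "0 0 0 0.0005 0 0 0.1;0 0 0 0.001 0 0 0.1;0 0 0 0.0015 0 0 0.1;0 0 0 0.002 0 0 0.1"
}}

```text
clock: 17.92
tcp_pos: [0.6261, 0.0016, 0.2354]
orientation: [2.206, 0.034, -2.203]
contact_force: [-1.0, 0.4, -3.0]
grip_width: 0.0222
```

Emit:
{"method": "apply_moves", "body": {
  "series": "0 0 0 0 -0.002 0 0.1;0 0 0 0.0005 -0.002 0 0.1;0 0 0 0.001 -0.002 0 0.1;0 0 0 0.0015 -0.002 0 0.1;0 0 0 0.0015 -0.002 0 0.1"
}}

```text
clock: 18.55
tcp_pos: [0.626, 0.0036, 0.2338]
orientation: [2.206, 0.034, -2.203]
contact_force: [-0.3, 0.7, -5.4]
grip_width: 0.0221
```

```bash
python3 - <<'E'
from h import *
o=get_obs();print(o['tcp_pos'],o['contact_force'])
s=grab_frame('side');crop(s,285,110,90,90,7,'s14')
E
```

```text
[0.62602333 0.0035602  0.23382485] [-0.2790667   0.69820294 -5.42387277]
```

View pics/s14.png

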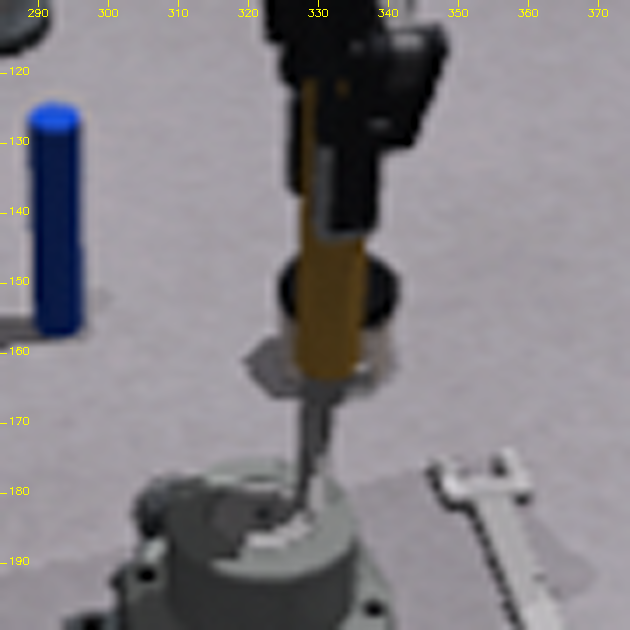

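The bar is just over the head, foot at (331,163). Feeling for contact in small steps.

Emit:
{"method": "apply_moves", "body": {
  "series": "0 0 0 0.0005 0 0 0.1;0 0 0 0.001 0 0 0.1;0 0 0 0.001 0 0 0.1"
}}

```text
clock: 18.98
tcp_pos: [0.6261, 0.0036, 0.2331]
orientation: [2.206, 0.034, -2.203]
contact_force: [-0.8, 0.0, -0.8]
grip_width: 0.0223
```

Emit:
{"method": "apply_moves", "body": {
  "series": "0 0 0 0.0005 0 0 0.1;0 0 0 0.001 0 0 0.1;0 0 0 0.001 0 0 0.1"
}}

```text
clock: 19.35
tcp_pos: [0.6263, 0.0037, 0.2323]
orientation: [2.207, 0.034, -2.202]
contact_force: [-0.5, -0.8, 1.4]
grip_width: 0.0224
```

Emit:
{"method": "apply_moves", "body": {
  "series": "0 0 0 0.0005 0 0 0.1;0 0 0 0.001 0 0 0.1;0 0 0 0.001 0 0 0.1"
}}

```text
clock: 19.73
tcp_pos: [0.6263, 0.0036, 0.2312]
orientation: [2.207, 0.034, -2.202]
contact_force: [-0.9, 0.5, 3.5]
grip_width: 0.0225
```

Contact at TCP z ≈ 0.233, and the key yields under about 5–8 N. Now separate taps: lift off, come down, and press a little farther each time.

Emit:
{"method": "apply_moves", "body": {
  "series": "0 0 0 -0.003 0 0 0.1;0 0 0 -0.003 0 0 0.1;0 0 0 -0.001 0 0 0.1;0 0 0 0 0 0 0.1;0 0 0 0.001 0 0 0.1;0 0 0 0.0015 0 0 0.1;0 0 0 0.0015 0 0 0.1"
}}

```text
clock: 20.6
tcp_pos: [0.6264, 0.0036, 0.2306]
orientation: [2.207, 0.034, -2.202]
contact_force: [-1.3, -0.6, 5.8]
grip_width: 0.0223
```

Emit:
{"method": "apply_moves", "body": {
  "series": "0 0 0 -0.003 0 0 0.1;0 0 0 -0.003 0 0 0.1;0 0 0 -0.001 0 0 0.1;0 0 0 0 0 0 0.1;0 0 0 0.001 0 0 0.1;0 0 0 0.0015 0 0 0.1;0 0 0 0.0015 0 0 0.1"
}}

```text
clock: 21.48
tcp_pos: [0.6266, 0.0037, 0.2296]
orientation: [2.208, 0.034, -2.201]
contact_force: [-3.5, 0.0, 8.4]
grip_width: 0.0227
```

Emit:
{"method": "apply_moves", "body": {
  "series": "0 0 0 -0.004 0 0 0.1;0 0 0 -0.004 0 0 0.1;0 0 0 -0.001 0 0 0.1;0 0 0 0 0 0 0.1;0 0 0 0.001 0 0 0.1;0 0 0 0.0015 0 0 0.1;0 0 0 0.0015 0 0 0.1"
}}

```text
clock: 22.35
tcp_pos: [0.6269, 0.0037, 0.2288]
orientation: [2.209, 0.034, -2.2]
contact_force: [-4.8, 0.3, 11.5]
grip_width: 0.0225
```

Emit:
{"method": "apply_moves", "body": {
  "series": "0 0 0 -0.005 0 0 0.1;0 0 0 -0.005 0 0 0.1;0 0 0 -0.005 0 0 0.1"
}}

```text
clock: 22.72
tcp_pos: [0.6257, 0.0035, 0.2306]
orientation: [2.205, 0.034, -2.204]
contact_force: [-0.3, -0.1, -4.5]
grip_width: 0.0223
```

```bash
python3 - <<'E'
from h import *
o=get_obs();print(o['tcp_pos'],o['contact_force'])
s=grab_frame('side');crop(s,285,110,90,90,7,'s15')
E
```

```text
[0.62569311 0.00354868 0.23057939] [-0.25910919 -0.10835686 -4.52655215]
```

View pics/s15.png

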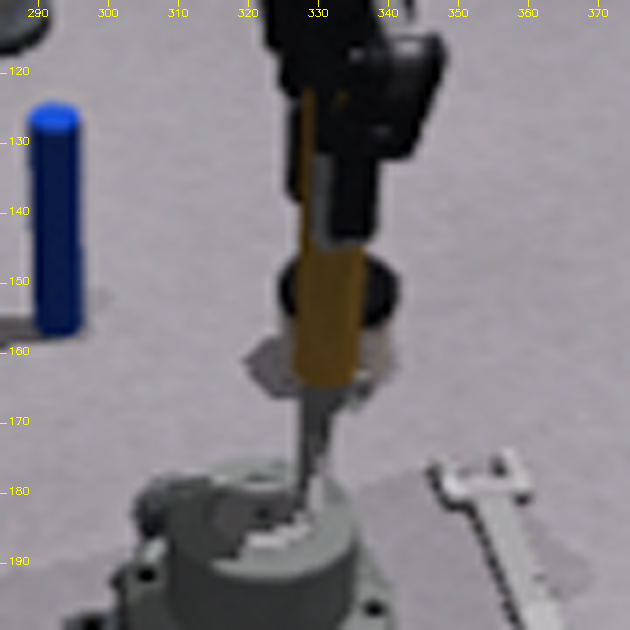

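The bar is clear of the head again at TCP z = 0.2306. The arm's give is about 5 N/mm, so a firm tap needs a command about 3.5 mm past contact.

Emit:
{"method": "apply_moves", "body": {
  "series": "0 0 0 0.0015 0 0 0.1;0 0 0 0.0025 0 0 0.1;0 0 0 0.0035 0 0 0.1;0 0 0 0.0045 0 0 0.1;0 0 0 0.0052 0 0 0.1;0 0 0 0.0052 0 0 0.1"
}}

```text
clock: 23.52
tcp_pos: [0.6268, 0.0037, 0.2287]
orientation: [2.209, 0.034, -2.2]
contact_force: [-4.3, -0.5, 11.4]
grip_width: 0.0224
```

Emit:
{"method": "apply_moves", "body": {
  "series": "0 0 0 -0.005 0 0 0.1;0 0 0 -0.005 0 0 0.1;0 0 0 -0.003 0 0 0.1;0 0 0 -0.002 0 0 0.1;0 0 0 -0.001 0 0 0.1;0 0 0 0 0 0 0.1;0 0 0 0.0005 0 0 0.1;0 0 0 0.0005 0 0 0.1"
}}

```text
clock: 24.52
tcp_pos: [0.6269, 0.0037, 0.2283]
orientation: [2.209, 0.034, -2.2]
contact_force: [-5.0, -0.4, 14.0]
grip_width: 0.0222
```

Emit:
{"method": "apply_moves", "body": {
  "series": "0 0 0 -0.005 0 0 0.1;0 0 0 -0.005 0 0 0.1;0 0 0 -0.003 0 0 0.1;0 0 0 -0.002 0 0 0.1;0 0 0 -0.001 0 0 0.1;0 0 0 0 0 0 0.1;0 0 0 0 0 0 0.1"
}}

```text
clock: 25.4
tcp_pos: [0.6268, 0.0037, 0.2281]
orientation: [2.209, 0.034, -2.2]
contact_force: [-5.3, -1.5, 13.0]
grip_width: 0.0221
```

Emit:
{"method": "apply_moves", "body": {
  "series": "0 0 0 -0.005 0 0 0.1;0 0 0 -0.005 0 0 0.1;0 0 0 -0.003 0 0 0.1;0 0 0 -0.002 0 0 0.1;0 0 0 -0.001 0 0 0.1;0 0 0 0 0 0 0.1;0 0 0 0 0 0 0.1"
}}

```text
clock: 26.28
tcp_pos: [0.6268, 0.0036, 0.2281]
orientation: [2.209, 0.034, -2.201]
contact_force: [-5.0, -0.4, 12.2]
grip_width: 0.0222
```

Emit:
{"method": "apply_moves", "body": {
  "series": "0 0 0 -0.005 0 0 0.1;0 0 0 -0.005 0 0 0.1;0 0 0 -0.003 0 0 0.1;0 0 0 -0.002 0 0 0.1;0 0 0 -0.001 0 0 0.1;0 0 0 0 0 0 0.1;0 0 0 0.0004 0 0 0.1;0 0 0 0.0005 0 0 0.1"
}}

```text
clock: 27.28
tcp_pos: [0.6269, 0.0037, 0.228]
orientation: [2.209, 0.034, -2.2]
contact_force: [-5.4, -1.3, 15.1]
grip_width: 0.0223
```

Emit:
{"method": "apply_moves", "body": {
  "series": "0 0 0 -0.005 0 0 0.1;0 0 0 -0.005 0 0 0.1;0 0 0 -0.003 0 0 0.1;0 0 0 -0.002 0 0 0.1;0 0 0 -0.001 0 0 0.1;0 0 0 0 0 0 0.1;0 0 0 0 0 0 0.1"
}}

```text
clock: 28.15
tcp_pos: [0.6269, 0.0037, 0.2278]
orientation: [2.209, 0.034, -2.2]
contact_force: [-4.9, -0.8, 14.0]
grip_width: 0.0224
```

Emit:
{"method": "apply_moves", "body": {
  "series": "0 0 0 -0.005 0 0 0.1;0 0 0 -0.005 0 0 0.1;0 0 0 -0.003 0 0 0.1;0 0 0 -0.002 0 0 0.1;0 0 0 -0.001 0 0 0.1;0 0 0 0 0 0 0.1;0 0 0 0 0 0 0.1"
}}

```text
clock: 29.02
tcp_pos: [0.6268, 0.0037, 0.2277]
orientation: [2.209, 0.034, -2.2]
contact_force: [-4.3, -0.2, 13.2]
grip_width: 0.0219
```

It is still creeping about 0.1 mm per tap at 17–19 N. I'll continue with firm taps, two per call.

Emit:
{"method": "apply_moves", "body": {
  "series": "0 0 0 -0.005 0 0 0.1;0 0 0 -0.004 0 0 0.1;0 0 0 -0.002 0 0 0.1;0 0 0 -0.001 0 0 0.1;0 0 0 0.0003 0 0 0.1;0 0 0 0.0003 0 0 0.1;0 0 0 -0.005 0 0 0.1;0 0 0 -0.004 0 0 0.1;0 0 0 -0.002 0 0 0.1;0 0 0 -0.001 0 0 0.1;0 0 0 0.0004 0 0 0.1;0 0 0 0.0004 0 0 0.1"
}}

```text
clock: 30.52
tcp_pos: [0.6268, 0.0037, 0.2273]
orientation: [2.209, 0.034, -2.2]
contact_force: [-4.3, 0.0, 14.7]
grip_width: 0.0223
```

Emit:
{"method": "apply_moves", "body": {
  "series": "0 0 0 -0.005 0 0 0.1;0 0 0 -0.004 0 0 0.1;0 0 0 -0.002 0 0 0.1;0 0 0 -0.001 0 0 0.1;0 0 0 0 0 0 0.1;0 0 0 0 0 0 0.1;0 0 0 -0.005 0 0 0.1;0 0 0 -0.004 0 0 0.1;0 0 0 -0.002 0 0 0.1;0 0 0 -0.001 0 0 0.1;0 0 0 0.0002 0 0 0.1;0 0 0 0.0002 0 0 0.1"
}}

```text
clock: 32.02
tcp_pos: [0.6269, 0.0037, 0.2272]
orientation: [2.209, 0.034, -2.2]
contact_force: [-4.5, -0.8, 14.6]
grip_width: 0.022
```

Emit:
{"method": "apply_moves", "body": {
  "series": "0 0 0 -0.005 0 0 0.1;0 0 0 -0.004 0 0 0.1;0 0 0 -0.002 0 0 0.1;0 0 0 -0.001 0 0 0.1;0 0 0 0.0002 0 0 0.1;0 0 0 0.0002 0 0 0.1;0 0 0 -0.005 0 0 0.1;0 0 0 -0.004 0 0 0.1;0 0 0 -0.002 0 0 0.1;0 0 0 -0.001 0 0 0.1;0 0 0 0.0002 0 0 0.1;0 0 0 0.0002 0 0 0.1"
}}

```text
clock: 33.52
tcp_pos: [0.6269, 0.0037, 0.227]
orientation: [2.209, 0.034, -2.2]
contact_force: [-5.0, -0.8, 15.2]
grip_width: 0.0226
```

Emit:
{"method": "apply_moves", "body": {
  "series": "0 0 0 -0.005 0 0 0.1;0 0 0 -0.004 0 0 0.1;0 0 0 -0.002 0 0 0.1;0 0 0 -0.001 0 0 0.1;0 0 0 0 0 0 0.1;0 0 0 0 0 0 0.1;0 0 0 -0.005 0 0 0.1;0 0 0 -0.004 0 0 0.1;0 0 0 -0.002 0 0 0.1;0 0 0 -0.001 0 0 0.1;0 0 0 0 0 0 0.1;0 0 0 0 0 0 0.1"
}}

```text
clock: 35.02
tcp_pos: [0.6269, 0.0037, 0.2269]
orientation: [2.209, 0.034, -2.2]
contact_force: [-5.8, -0.8, 13.8]
grip_width: 0.0221
```

Emit:
{"method": "apply_moves", "body": {
  "series": "0 0 0 -0.005 0 0 0.1;0 0 0 -0.004 0 0 0.1;0 0 0 -0.002 0 0 0.1;0 0 0 -0.001 0 0 0.1;0 0 0 0.0005 0 0 0.1;0 0 0 0.0005 0 0 0.1;0 0 0 -0.005 0 0 0.1;0 0 0 -0.004 0 0 0.1;0 0 0 -0.002 0 0 0.1;0 0 0 -0.001 0 0 0.1;0 0 0 0.0006 0 0 0.1;0 0 0 0.0006 0 0 0.1"
}}

```text
clock: 36.52
tcp_pos: [0.6269, 0.0037, 0.2266]
orientation: [2.209, 0.034, -2.2]
contact_force: [-5.4, 0.6, 15.6]
grip_width: 0.0223
```

Emit:
{"method": "apply_moves", "body": {
  "series": "0 0 0 -0.005 0 0 0.1;0 0 0 -0.004 0 0 0.1;0 0 0 -0.002 0 0 0.1;0 0 0 -0.001 0 0 0.1;0 0 0 0 0 0 0.1;0 0 0 0 0 0 0.1;0 0 0 -0.005 0 0 0.1;0 0 0 -0.004 0 0 0.1;0 0 0 -0.002 0 0 0.1;0 0 0 -0.001 0 0 0.1;0 0 0 0 0 0 0.1;0 0 0 0 0 0 0.1"
}}

```text
clock: 38.02
tcp_pos: [0.6269, 0.0037, 0.2265]
orientation: [2.209, 0.034, -2.2]
contact_force: [-5.4, -0.5, 15.6]
grip_width: 0.0226
```

Emit:
{"method": "apply_moves", "body": {
  "series": "0 0 0 -0.005 0 0 0.1;0 0 0 -0.004 0 0 0.1;0 0 0 -0.002 0 0 0.1;0 0 0 -0.001 0 0 0.1;0 0 0 0.0002 0 0 0.1;0 0 0 0.0002 0 0 0.1;0 0 0 -0.005 0 0 0.1;0 0 0 -0.004 0 0 0.1;0 0 0 -0.002 0 0 0.1;0 0 0 -0.001 0 0 0.1;0 0 0 0.0002 0 0 0.1;0 0 0 0.0002 0 0 0.1"
}}

```text
clock: 39.52
tcp_pos: [0.6269, 0.0037, 0.2264]
orientation: [2.209, 0.034, -2.2]
contact_force: [-5.7, -0.4, 16.2]
grip_width: 0.0227
```

Emit:
{"method": "apply_moves", "body": {
  "series": "0 0 0 -0.005 0 0 0.1;0 0 0 -0.004 0 0 0.1;0 0 0 -0.002 0 0 0.1;0 0 0 -0.001 0 0 0.1;0 0 0 0 0 0 0.1;0 0 0 0 0 0 0.1;0 0 0 -0.005 0 0 0.1;0 0 0 -0.004 0 0 0.1;0 0 0 -0.002 0 0 0.1;0 0 0 -0.001 0 0 0.1;0 0 0 0 0 0 0.1;0 0 0 0 0 0 0.1"
}}

```text
clock: 41.02
tcp_pos: [0.6269, 0.0037, 0.2263]
orientation: [2.209, 0.034, -2.2]
contact_force: [-5.2, -1.0, 16.2]
grip_width: 0.0225
```

Emit:
{"method": "apply_moves", "body": {
  "series": "0 0 0 -0.005 0 0 0.1;0 0 0 -0.004 0 0 0.1;0 0 0 -0.002 0 0 0.1;0 0 0 -0.001 0 0 0.1;0 0 0 0.0004 0 0 0.1;0 0 0 0.0004 0 0 0.1;0 0 0 -0.005 0 0 0.1;0 0 0 -0.004 0 0 0.1;0 0 0 -0.002 0 0 0.1;0 0 0 -0.001 0 0 0.1;0 0 0 0.0004 0 0 0.1;0 0 0 0.0004 0 0 0.1"
}}

```text
clock: 42.52
tcp_pos: [0.6269, 0.0037, 0.2261]
orientation: [2.209, 0.034, -2.2]
contact_force: [-6.2, 0.5, 17.0]
grip_width: 0.0223
```

Emit:
{"method": "apply_moves", "body": {
  "series": "0 0 0 -0.005 0 0 0.1;0 0 0 -0.004 0 0 0.1;0 0 0 -0.002 0 0 0.1;0 0 0 -0.001 0 0 0.1;0 0 0 -0.0004 0 0 0.1;0 0 0 -0.0004 0 0 0.1"
}}

```text
clock: 43.28
tcp_pos: [0.6268, 0.0037, 0.2261]
orientation: [2.209, 0.034, -2.201]
contact_force: [-5.3, -0.2, 15.4]
grip_width: 0.0225
```

Emit:
{"method": "apply_moves", "body": {
  "series": "0 0 0 -0.005 0 0 0.1;0 0 0 -0.004 0 0 0.1;0 0 0 -0.002 0 0 0.1;0 0 0 -0.001 0 0 0.1;0 0 0 0 0 0 0.1;0 0 0 0 0 0 0.1"
}}

```text
clock: 44.02
tcp_pos: [0.6268, 0.0037, 0.2261]
orientation: [2.208, 0.034, -2.201]
contact_force: [-4.8, -0.8, 14.7]
grip_width: 0.0223
```

At 19–19.5 N the height stays at 0.2261, so the key no longer sinks. Lifting off and taking the bar back.

Emit:
{"method": "apply_moves", "body": {
  "series": "0 0 0 -0.01 0 0 0.1;0 0 0 -0.03 0 0 0.1;0 0 0 -0.04 -0.05 0.02 0.1;0 0 0 -0.04 -0.11 0.05 0.1;0 0 0 -0.04 -0.17 0.08 0.1;0 0 0 -0.03 -0.23 0.1 0.1;0 0 0 0 -0.27 0.1 0.1;0 0 0 0.03 -0.27 0.1 0.1;0 0 0 0.03 -0.27 0.1 0.1"
}}

```text
clock: 45.15
tcp_pos: [0.5154, 0.2691, 0.1901]
orientation: [2.197, 0.031, -2.207]
contact_force: [0.6, -1.4, -3.5]
grip_width: 0.0223
```

```bash
python3 - <<'E'
from h import *
o=get_obs();print(o['tcp_pos'],o['contact_force'],tgt(.5210,.2775,.066,np.radians(92)))
s=grab_frame('side');t=grab_frame('top');cv2.imwrite('pics/s16full.png',s);cv2.imwrite('pics/t16full.png',t)
crop(s,230,60,130,130,5,'s16')
E
```

```text
[0.51542079 0.26911659 0.1900585 ] [ 0.63183586 -1.39451533 -3.46529507] (array([-0.0016,  0.0046, -0.0047]), array([ 0.124 , -0.0088, -0.0064]))
```

View pics/s16.png

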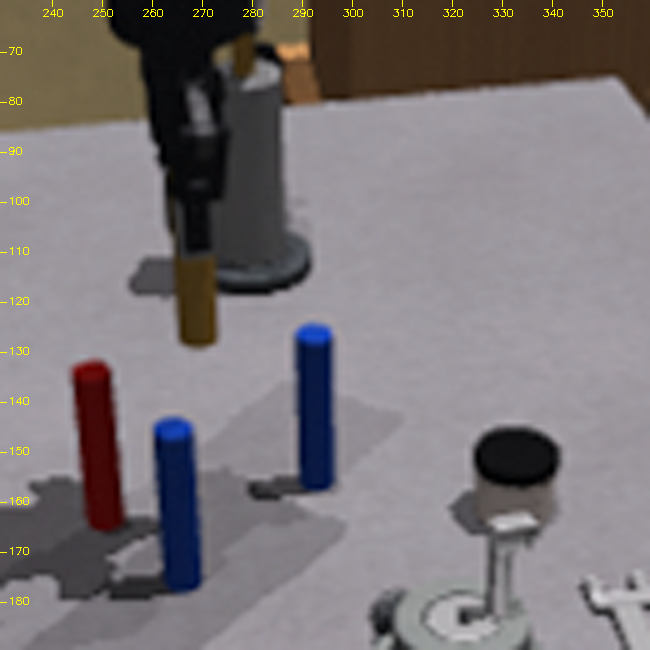

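The key stands upright with its head top at about (332,164). The bar is held straight and the spot among the other cylinders is free. Lowering.

Emit:
{"method": "apply_moves", "body": {
  "series": "-0.001 0.004 -0.004 0.03 -0.009 -0.0064 0.1;-0.001 0.004 -0.004 0.07 -0.009 -0.0064 0.1;-0.001 0.004 -0.004 0.105 -0.009 -0.0064 0.1;-0.001 0.004 -0.004 0.12 -0.009 -0.0064 0.1;-0.001 0.004 -0.004 0.124 -0.009 -0.0064 0.1;-0.001 0.004 -0.004 0.124 -0.009 -0.0064 0.1;-0.001 0.004 -0.004 0.124 -0.009 -0.0064 0.1"
}}

```text
clock: 46.12
tcp_pos: [0.5247, 0.2798, 0.0705]
orientation: [2.215, 0.041, -2.198]
contact_force: [-1.0, -1.0, -4.0]
grip_width: 0.0225
```

Emit:
{"method": "apply_moves", "body": {
  "series": "0 0 0 0.001 0 0 0.1;0 0 0 0.002 0 0 0.1;0 0 0 0.003 0 0 0.1;0 0 0 0.003 0 0 0.1"
}}

```text
clock: 46.62
tcp_pos: [0.5236, 0.2792, 0.0659]
orientation: [2.211, 0.039, -2.2]
contact_force: [-0.0, 0.8, -3.7]
grip_width: 0.0223
```

Emit:
{"method": "apply_moves", "body": {
  "series": "0 0 0 0.001 0 0 0.1;0 0 0 0.002 0 0 0.1;0 0 0 0.003 0 0 0.1;0 0 0 0.003 0 0 0.1"
}}

```text
clock: 47.12
tcp_pos: [0.5237, 0.2792, 0.0629]
orientation: [2.212, 0.04, -2.2]
contact_force: [0.2, -0.3, -3.1]
grip_width: 0.0224
```

```bash
python3 - <<'E'
from h import *
o=get_obs();print(o['tcp_pos'],o['contact_force'],tgt(.5236,.2792,.060,np.radians(92)))
E
```

```text
[0.52369486 0.27918909 0.06292558] [ 0.16304982 -0.31830844 -3.06135206] (array([-0.0016, -0.0051,  0.0025]), array([ 0.0029, -0.    ,  0.0001]))
```

Emit:
{"method": "apply_moves", "body": {
  "series": "0 -0.005 0.002 0.0006 0 0 0.1;0 -0.005 0.002 0.0012 0 0 0.1;0 -0.005 0.002 0.0018 0 0 0.1;0 -0.005 0.002 0.0018 0 0 0.1"
}}

```text
clock: 47.62
tcp_pos: [0.524, 0.2794, 0.0617]
orientation: [2.206, 0.038, -2.204]
contact_force: [-1.7, -0.8, 1.6]
grip_width: 0.0227
```

Emit:
{"method": "apply_moves", "body": {
  "series": "0 0 0 0.0006 0 0 0.1;0 0 0 0.0012 0 0 0.1;0 0 0 0.0012 0 0 0.1"
}}

```text
clock: 48.0
tcp_pos: [0.5242, 0.2794, 0.0617]
orientation: [2.207, 0.037, -2.203]
contact_force: [-3.2, -2.7, 11.7]
grip_width: 0.0222
```

Contact is at 0.0617, the same as when picked, so the bar has not slipped in the grip. I'll relax the push, then open.

Emit:
{"method": "apply_moves", "body": {
  "series": "0 0 0 -0.0018 0 0 0.1;0 0 0 -0.0018 0 0 0.1;0 0 0 -0.0018 0 0 0.35;0 0 0 -0.0018 0 0 0.55;0 0 0 -0.0018 0 0 0.6;0 0 0 -0.0018 0 0 0.6;0 0 0 -0.0018 0 0 0.6"
}}

```text
clock: 48.88
tcp_pos: [0.5238, 0.2793, 0.0619]
orientation: [2.205, 0.038, -2.205]
contact_force: [0.9, 0.1, -0.2]
grip_width: 0.0514
```

```bash
python3 - <<'E'
from h import *
o=get_obs();print(o['tcp_pos'],o['contact_force'],o['grip_width'])
s=grab_frame('side');crop(s,230,90,90,100,6,'s17')
E
```

```text
[0.52375268 0.27928758 0.06188196] [ 0.87928493  0.08678002 -0.21078487] 0.051389078568356686
```

View pics/s17.png

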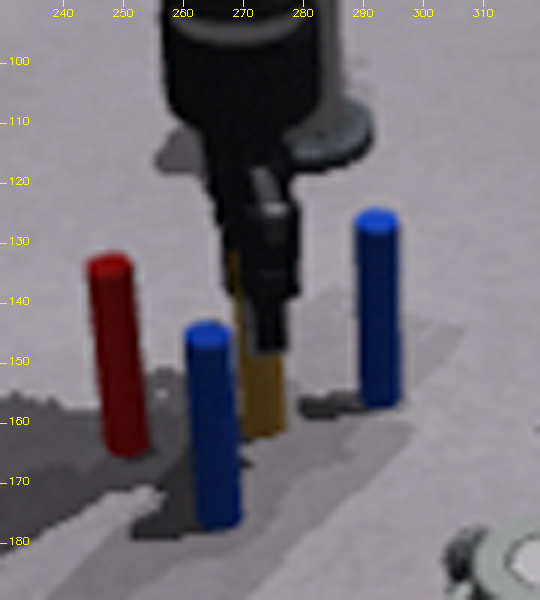

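The bar stands upright, foot at (273,162), and the fingers are open. Straight up and away.

Emit:
{"method": "apply_moves", "body": {
  "series": "0 0 0 -0.015 0 0 0.6;0 0 0 -0.06 0 0 0.6;0 0 0 -0.11 0 0 0.6;0 0 0 -0.16 0 0 0.6;0 0 0 -0.18 0 0.04 0.6;0 0 0 -0.18 0 0.08 0.6;0 0 0 -0.18 0 0.08 0.6;0 0 0 -0.18 0 0.08 0.6"
}}

```text
clock: 49.92
tcp_pos: [0.4444, 0.2764, 0.2427]
orientation: [2.207, 0.038, -2.203]
contact_force: [1.0, 0.0, -0.4]
grip_width: 0.0514
```

```bash
python3 - <<'E'
from h import *
s=grab_frame('side');t=grab_frame('top');cv2.imwrite('pics/s18full.png',s);cv2.imwrite('pics/t18full.png',t)
crop(s,160,90,220,110,3.6,'s18');crop(s,295,145,60,60,8,'s18k')
print(tri((332.4,164.2),(316.9,188)),get_obs()['qvel'].round(3),get_obs()['contact_force'])
E
```

```text
(array([0.63044286, 0.00348923, 0.1634569 ]), np.float64(0.0008782498970929501)) [ 0.002  0.01   0.     0.001 -0.    -0.001 -0.001] [ 0.04467061  0.40417965 -0.1920371 ]
```

View pics/s18full.png

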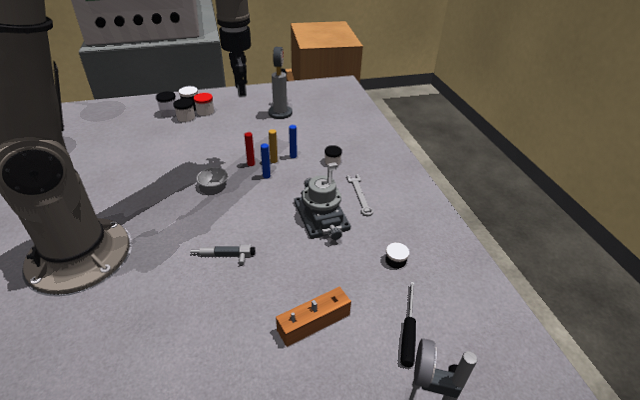

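View pics/t18full.png

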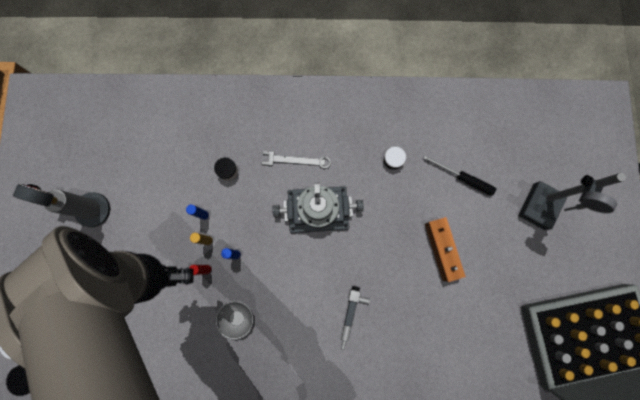

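View pics/s18k.png

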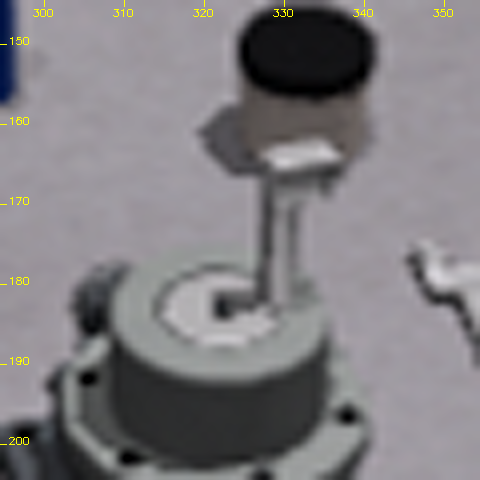

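Key upright at (331,165–183), nose outward. The bar stands at (272,147), and the rack's other two parts and the jars haven't moved. The robot is clear, so I'm handing in.

```bash
python3 -c "
from bench import *
print(hand_in(),get_obs()['clock'])"
```

```text
the job is handed in; nothing more can be done
the job is handed in; nothing more can be done
```

The taper key is driven tight in the keyway, its nose pointing away from the shaft, and the job was handed in with the robot clear. The clock read about 50 s against the 67 s limit.

- **Insertion:** I let the key go about 16 mm in, and it slid to about 28 mm by its own weight.
- **Driving:** About twenty separate taps with the brass bar took it roughly 7 mm deeper. The highest force read was about 21 N, but the force is only reported at the end of each move, so short peaks in between were not seen.
- **Tightness check:** The sink fell to about 0.05–0.1 mm per tap. The last two taps, at about 19 N, showed no further movement, to within the reading's roughly 0.1 mm scatter.
- **Bar:** It touched the bench at the same tool height as when I picked it up, so it had not slipped in the grip. It stands upright among the other cylinders, about 2–3 mm from its old spot.
- **Last pictures:** The key is upright in the keyway, and the plain key, dowel and jars look untouched. The two-view estimate of the head's height agrees with the 7 mm drop to about 1 mm. No check failed.

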